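# Clamp a component carrier with a capstan rack clamp

### The job

Lay the blue component carrier on the grey bed of the bench clamp, centred, with its long sides facing the black jaw and the yellow stop. Then close the clamp by pushing the spokes of its capstan round counter-clockwise (seen from above), one after another, gently, until the jaw grips the carrier firmly against the stop: the push half-way along a spoke has then risen to about 10 N, and above 13 N the carrier would be crushed. Move the jaw only by the capstan, and leave all the other things on the bench where they are.

Things in the scene. Friction and masses are not known exactly. Their poses are not given: they have to be found in the camera images.
- clamp: The bench clamp, fixed to the bench: grey base plate 200 x 380 x 12 mm. Origin: on the bench surface (z = 0), mid-length; x across the clamp, y along it (the way the jaw closes), z up. All 'clamp' coordinates are in this frame, in mm. Along y: capstan (vertical axis at x = 0, y = -90), black jaw, bed, yellow stop.
- bed (a point): Centre of the bed's top. The bed is a grey block 85 (clamp x) by 180 (y), from y = 10 to 190, centred on x = 0, top at z = 30, with no side rails. The jaw slides over it.
- stop_zone (a point): A fixed mark at clamp y = 122, NOT the stop itself. The yellow stop, 70 (x) by 18 (y) by 30 mm high, stands on the bed; its flat face looks to -y. It is adjustable and set differently each time: its face is anywhere from clamp y = 110 to 134 and is not measured. It does not move while clamping.
- guard_edge (a point): Middle of the edge, with a yellow strip, of a clear guard plate over the capstan's -x half: it covers clamp x -103 to -5, y -180 to 0, heights 78 to 84. Spokes can be pushed only on the open +x side. Below them there, only the rack (x 12 to 26, top z = 26), a gear housing (radius 34, top z = 34) and the base plate.
- capstan (a joint): Capstan angle, rad, counter-clockwise from above; starts at 0 to 0.6 and closes the jaw as it grows (15 mm per rad; no end stop before the carrier is gripped). A brake of 0.24 N m resists turning and holds the clamp shut, so running free takes about 4 N at 66 mm radius. Each newton of jaw force adds 0.015 N m. 5.5 to 13.5 N at 66 mm mean 8 to 43 N at the jaw; let go, it holds up to 16 N.
- capstan_hub (a point): Centre of the capstan's hub (radius 22, top at z = 76) at the spokes' height, z = 58. Five level round steel spokes with red ends, 12 mm thick, 2 pi / 5 apart; ends 85 mm from the axis, middle of the free length about 66 mm. Spoke k points at angle joint + k * 2 pi / 5, counter-clockwise from the clamp's +x axis. One carried round to the +y side is left and the next taken.
- pad: The jaw's black pad, 60 (clamp x) by 8 (y) by 24 mm high, which touches the carrier. Origin: the middle of its front face, which looks along the clamp's +y towards the stop, 44 mm above the bench. At capstan angle 0 the face is at clamp y = 30 mm. Behind the pad is a stiff spring (30 N per mm).
- jaw: The dark steel jaw block, 64 (clamp x) by 16 (y) by 28 mm high, that slides on the bed along clamp y and carries the pad on its +y side. Origin: centre of its underside, on the bed; at capstan angle 0 it is at clamp y = 10 mm.
- carrier: The blue component carrier, a solid block 56 (x) by 40 (y) by 26 mm high with a grid of brass-coloured cells on its top, 0.08 to 0.17 kg, lying flat, loose on the bench at the robot's left. Origin: centre of its underside; x along its long side.
- carrier_mid (a point): Centre of the blue carrier, 13 mm above its underside.
- spare: Bystander: a white carrier of the same size, origin at the centre of its underside; leave it alone.
- bottle: Bystander: amber bottle, 52 mm diameter, 120 mm high, origin under its centre.
- jar: Bystander: white jar with blue cap, 60 mm diameter, 55 mm high, origin under its centre.
- dish: Bystander: glass dish, 84 mm diameter, 22 mm high, origin under its centre.
- tweezers: Bystander: steel tweezers 125 mm long lying flat, origin under their middle.
- driver: Bystander: small screwdriver with green handle, 150 mm long, lying flat, origin under its middle.
- traybox: Bystander: clear tray box with white insert, 120 x 90 x 25 mm, origin under its centre.
There are look-alikes about, which are no part of the job. Leave any green or orange look-alike of the carrier alone.

How it is judged:
On the way, in this order (a step that is already met when the one before it is completed fails the run):
1. the blue carrier lies on the clamp's bed between jaw and stop, squared up and let go (x of carrier_mid in the frame of clamp between -0.02 and 0.02 m and y of carrier_mid in the frame of clamp between 0.03 and 0.15 m and z of carrier_mid in the frame of clamp between 0.036 and 0.05 m and angle between the x axis of carrier and the x axis of clamp, either way round below 0.12 rad and contact force between the fingers and carrier below 0.3 N), for 0.3 s.
2. the jaw presses the carrier firmly (contact force between pad and carrier above 8 N), for 0.2 s.
At the end, for the whole second after the job is handed in: The blue carrier is gripped between pad and stop with more than 8 N after letting go, flat on the bed (centre within 20 mm of the bed's middle line, long side square to within 0.12 rad), capstan and carrier at rest (contact force between pad and carrier above 8 N and x of carrier_mid in the frame of clamp between -0.02 and 0.02 m and y of carrier_mid in the frame of clamp between 0.03 and 0.15 m and z of carrier_mid in the frame of clamp between 0.036 and 0.05 m and angle between the x axis of carrier and the x axis of clamp, either way round below 0.12 rad and angle between carrier_mid's own z axis and vertical below 0.1 rad and linear speed of carrier below 0.01 m/s and velocity of joint capstan between -0.05 and 0.05 rad/s); the robot touches nothing.
It fails at once if the jaw presses the carrier with more than 45 N (crushed) (contact force between pad and carrier above 45 N).
It fails at once if the robot presses a spoke with more than 25 N (contact force between the arm and capstan above 25 N).
It fails at once if the robot pushes the jaw itself with more than 10 N (contact force between the arm and jaw above 10 N).
It fails at once if a bystander is moved by more than 20 mm (distance of any of spare, bottle, jar, dish, tweezers, driver, traybox from where it was at the start of the episode above 0.02 m).
It also fails if it takes over 72 s, if anything falls off the work surface, if the arm or the gripper's body presses on something with over 40 N, if the wrist force passes 120 N, or if a joint passes its speed limit or range.

### The arm

A 7-joint arm with a two-finger parallel gripper is mounted at the origin on the work surface. World frame = base frame: x ahead of the robot, y to its left, z up, the work surface at z = 0. Lengths are in m, angles in rad, forces in N, time in s.
With the tool pointing down it reaches from about 0.425 to 0.95 m from the base axis. Payload 16.7 kg.
Tool frame: the origin (TCP) lies at the very end of the fingers, on their centre line; the grasp point (between the pads) lies 19 mm behind it (grip_depth is the z of the grasp point in the tool frame, in m); z points along the fingers, y is the direction in which the jaws open and shut (so a half turn about z gives the same grasp; the last joint's range is limited). The gripper opens to 94 mm and grips with 3 to 60 N. Pads are 16 mm wide; open, the fingers measure 119 mm over their backs; the gripper's body (75 mm by 177 mm) begins 78 mm behind the grasp point.
Start: joints at [-1.431, 0.426, 0.074, 1.606, -0.034, 1.111, -0.067], TCP at [0.192, 0.647, 0.18] pointing down, gripper open.
Joint ranges: [-2.85, 2.85], [-0.5, 2.14], [-1.23, 1.37], [0.21, 2.46], [-1.02, 4.16], [0.16, 2.05], [-2.73, 2.73]. Speed limits (rad/s): [1.89, 1.89, 2.39, 2.39, 3.01, 3.01, 3.01].

### API

Orientations are given as a unit quaternion [w, x, y, z].
In Python, from workcell import state, capture, finish_job, search_frame, outline_of, landmark_of, grip_depth gives the robot as it stands.
- The arm moves only by the shell command python3 -m jog 'ROWS' [OPENING] [FORCE]. ROWS is JSON, a list of rows, each a list of 6 numbers: the shift along the tool's x, y, z in units of 40 mm (1.0 is 40 mm), then the turn, a rotation vector about the tool's x, y, z in units of 5 degrees (1.0 is 5 degrees). In form: [[x, y, z, rx, ry, rz], ...]. A call has exactly 5 rows; each row shifts and turns the commanded pose from where the row before left it, along the tool's axes as they then stand; what a row does not reach is not made up. A row lasts 1/10 s, in which the tool goes at most 50 mm and 8.59 degrees, less where a joint would pass 70% of its speed; a pose out of reach is approached as far as the arm can. A call is refused whole if a number of a shift passes 1 or a number of a turn 1, either way. A call with a gripper value outside its range is refused whole. OPENING is the closure, from 0 (fully open) to 1 (shut), set as the call begins (- or left out, the last holds). The fingers move at their own pace and stop on an object; FORCE is the grip in N (left out, the last holds). Time passes only in rows, so rows that do not move let the fingers close, or fill a call up. It gives the time, the measured TCP pose, the force and the opening at its end, in the units of the state.
- state(): the state, without advancing time (a new reading comes with each control period).
- capture(name): name is "side" or "top" or "wrist"; returns a dict with "color" (400x640x3 uint8, red, green, blue), "mtx" (3x3 intrinsics, pixels), "R" (3x3) and "t" (3): a world point X has camera coordinates R X + t. Camera axes: x right, y down, z forward; pixel columns grow to the right and rows downward; lengths in m; the calibration is good to about 2 mm. A picture is of the moment at which its call begins. There is no depth.
- finish_job(): hands the job in, once; it reports no verdict.
Trained networks look in the newest picture that a camera, given by its name, has taken for a name from the list of things; names that differ only in an ending like _2 or _b are one class to them, and where a whole thing is asked for, a point or a joint stands for the part that bears it (a point fixed in the world has none). Each returns a list of dicts, best first, with "confidence" (0 to 1); they miss things now and then, are a little off and sometimes report something else, mostly with a low value. They report only what shows in the picture. A call takes as long as a camera call. They do not tell look-alikes from the thing itself.
- search_frame(camera, query): "centre" ([x, y, z] in m, in world coordinates, good to about 4 mm: the middle of the surface that is visible of it).
- outline_of(camera, query): "pixels" (400x640 bool, what is visible of it).
- landmark_of(camera, query): "centre" ([x, y, z] in m, in world coordinates, good to about 4 mm: a listed point, or the origin of a listed thing).
The state is a dict: "time": time; "joint_positions": joint angles; "qvel": joint speeds; "tau": joint torques, N m; "ee_pos": TCP position; "tool_rot": TCP orientation; "force": force on the tool from outside, world axes, zero at the start; "wrist_torque": the same for the moment, N m; "grip_width": finger opening in m.
Only numpy, scipy, OpenCV 4.12 (cv2) and the standard library are available. Lean on these libraries where they do the work, as an engineer would, in place of code of your own. Each camera call takes 0.05 s, during which the arm holds its last target.

## Working session

There is one attempt and no reset: what is moved stays moved. The work goes in short steps, Python scripts to look and compute and a shell command to move; the robot and the scene stay as the last step left them, time stands still between calls to the robot, and variables do not carry over. Pictures are saved under pics/ and viewed, and the job is handed in when it is done.

```bash
ls; mkdir -p pics; cat > h.py <<'E'
import numpy as np, cv2
from workcell import *
from scipy.spatial.transform import Rotation as Rn
def R_of(q): return Rn.from_quat([q[1],q[2],q[3],q[0]]).as_matrix()
def snap(cam,name):
    c=capture(cam); cv2.imwrite('pics/%s.png'%name,c['color'][:,:,::-1]); return c
def st():
    s=state(); R=R_of(s['tool_rot']); print('t',round(s['time'],2),'p',np.round(s['ee_pos'],4),'F',np.round(s['force'],2),'w',round(s['grip_width'],4)); print('R',np.round(R,3).tolist()); return s,R
def ray(c,u,v,z):
    d=c['R'].T@np.linalg.inv(c['mtx'])@[u,v,1]; o=-c['R'].T@c['t']; return o+d*(z-o[2])/d[2]
def proj(c,X):
    p=c['mtx']@(c['R']@np.array(X)+c['t']); return p[:2]/p[2]
E
python3 - <<'E'
from h import *
st(); print(grip_depth)
for cam in ['top','side','wrist']:
    c=snap(cam,cam+'0')
    for q in ['carrier','carrier_mid','bed','stop_zone','guard_edge','capstan_hub','clamp','pad','jaw','spare']:
        r=landmark_of(cam,q)
        print(cam,q,[(np.round(x['centre'],3).tolist(),round(x['confidence'],2)) for x in r[:4]])
print(state()['time'])
E
```

```text
pics
t 0.0 p [0.1922 0.6466 0.1795] F [ 0.02 -0.14  0.3 ] w 0.0942
R [[-0.959, 0.285, -0.0], [0.285, 0.959, -0.001], [-0.0, -0.001, -1.0]]
-0.0188
top carrier [([0.409, 0.201, 0.006], 0.59), ([0.414, 0.299, 0.002], 0.57), ([0.373, 0.394, -0.002], 0.57)]
top carrier_mid [([0.41, 0.198, 0.015], 0.69), ([0.413, 0.3, 0.016], 0.61), ([0.372, 0.393, 0.015], 0.52)]
top bed [([0.509, -0.002, 0.026], 0.77), ([0.6, 0.33, -0.0], 0.73)]
top stop_zone [([0.502, 0.019, 0.043], 0.84)]
top guard_edge []
top capstan_hub [([0.53, -0.192, 0.057], 0.7), ([0.517, -0.088, 0.028], 0.66)]
top clamp [([0.522, -0.103, 0.0], 0.93)]
top pad [([0.516, -0.074, 0.044], 0.55)]
top jaw [([0.517, -0.088, 0.029], 0.54)]
top spare [([0.598, 0.327, -0.002], 0.56)]
side carrier [([0.413, 0.196, -0.001], 0.73), ([0.53, -0.194, 0.055], 0.71), ([0.371, 0.398, 0.002], 0.69), ([0.64, 0.462, -0.001], 0.69)]
side carrier_mid [([0.411, 0.195, 0.013], 0.84), ([0.373, 0.393, 0.012], 0.62), ([0.409, 0.293, 0.013], 0.51)]
side bed [([0.513, -0.002, 0.031], 0.96), ([0.602, 0.323, 0.001], 0.21)]
side stop_zone [([0.421, -0.424, 0.002], 0.23)]
side guard_edge [([0.526, -0.194, 0.082], 0.85)]
side capstan_hub [([0.529, -0.196, 0.055], 0.65)]
side clamp [([0.517, -0.102, 0.001], 0.8), ([0.725, -0.274, 0.0], 0.45)]
side pad [([0.513, -0.069, 0.043], 0.43)]
side jaw [([0.52, -0.085, 0.028], 0.64)]
side spare [([0.604, 0.326, 0.002], 0.68)]
wrist carrier [([0.374, 0.395, 0.003], 0.89)]
wrist carrier_mid []
wrist bed []
wrist stop_zone []
wrist guard_edge []
wrist capstan_hub []
wrist clamp []
wrist pad []
wrist jaw []
wrist spare []
1.65
```

View pics/top0.png

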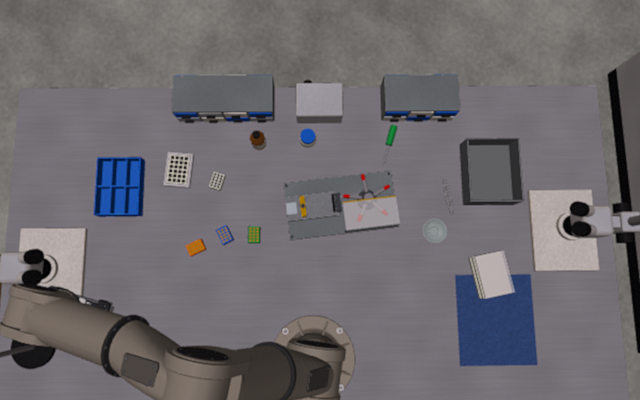

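View pics/side0.png

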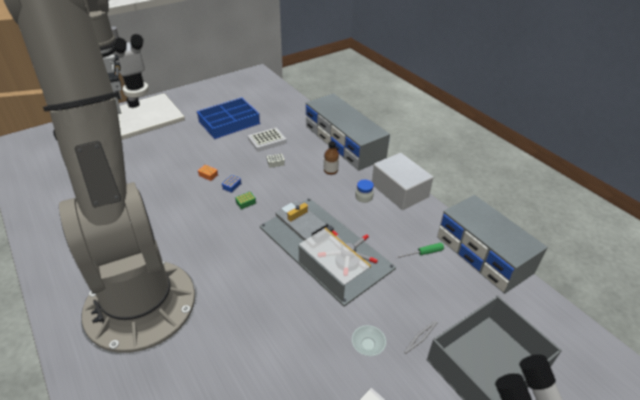

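View pics/wrist0.png

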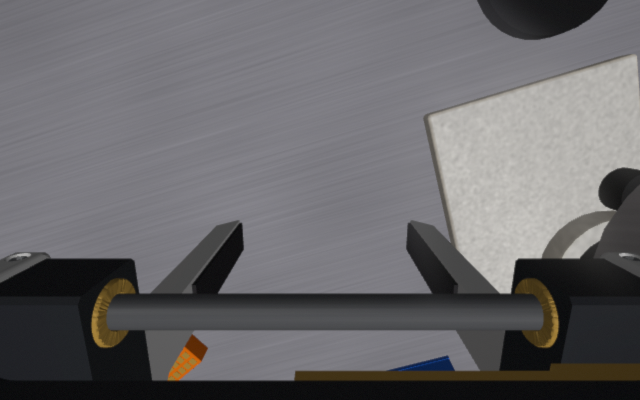

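```bash
python3 - <<'E'
from h import *
c=snap('top','top1')
import pickle; pickle.dump(c,open('top.pkl','wb'))
im=cv2.imread('pics/top1.png')
cv2.imwrite('pics/cz.png',cv2.resize(im[165:250,275:410],None,fx=5.9,fy=5.9,interpolation=cv2.INTER_CUBIC))
cv2.imwrite('pics/bz.png',cv2.resize(im[210:265,180:270],None,fx=8,fy=8,interpolation=cv2.INTER_CUBIC))
for q in ['carrier','clamp']:
    for r in outline_of('top',q)[:4]:
        m=r['pixels'].astype(np.uint8); ct=max(cv2.findContours(m,cv2.RETR_EXTERNAL,cv2.CHAIN_APPROX_NONE)[0],key=cv2.contourArea)
        rc=cv2.minAreaRect(ct); b=cv2.boxPoints(rc)
        col=c['color'][r['pixels']].mean(0)
        z=0.026 if q=='carrier' else 0.012
        P=np.array([ray(c,u,v,z)[:2] for u,v in b]); cen=ray(c,*rc[0],z)
        e=P[1]-P[0];f=P[2]-P[1]
        print(q,round(r['confidence'],2),np.round(col),np.round(rc[0],1),'cen',np.round(cen,4),'len',np.round([np.linalg.norm(e),np.linalg.norm(f)],3),'ang',np.round(np.degrees([np.arctan2(e[1],e[0]),np.arctan2(f[1],f[0])]),1))
print(ray(c,0,0,0),ray(c,640,400,0), -c['R'].T@c['t'])
E
```

```text
carrier 0.77 [ 99. 119.  49.] [253. 234.] cen [0.4117 0.1972 0.026 ] len [0.034 0.054] ang [ -90.5 -179.5]
carrier 0.59 [169. 100.  25.] [195. 247.] cen [0.3694 0.3927 0.026 ] len [0.06  0.043] ang [ -63.4 -152.4]
carrier 0.46 [ 94.  95. 122.] [223.9 234.3] cen [0.4115 0.296  0.026 ] len [0.041 0.057] ang [ -63.4 -152.8]
clamp 0.66 [115. 111. 112.] [340.8 204.1] cen [ 0.5141 -0.1044  0.012 ] len [0.389 0.202] ang [ -83.4 -175.2]
[1.28836852 1.14425524 0.        ] [-0.14703604 -1.08643619  0.        ] [0.25984238 0.01064876 1.80163171]
```

View pics/cz.png

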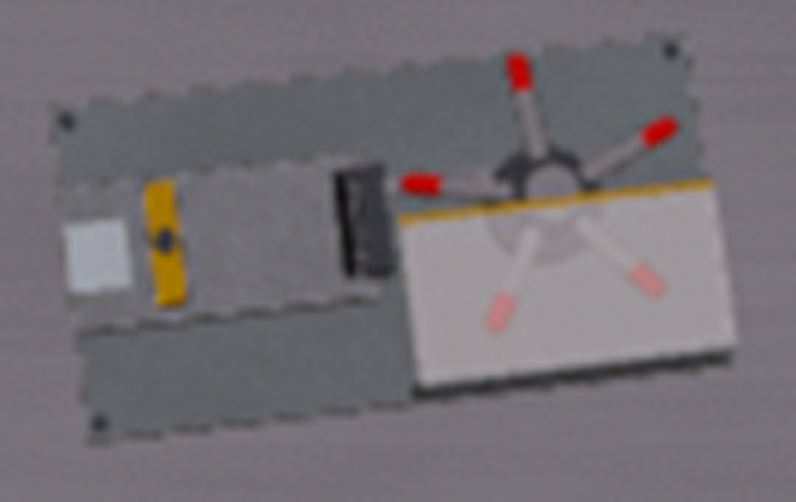

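View pics/bz.png

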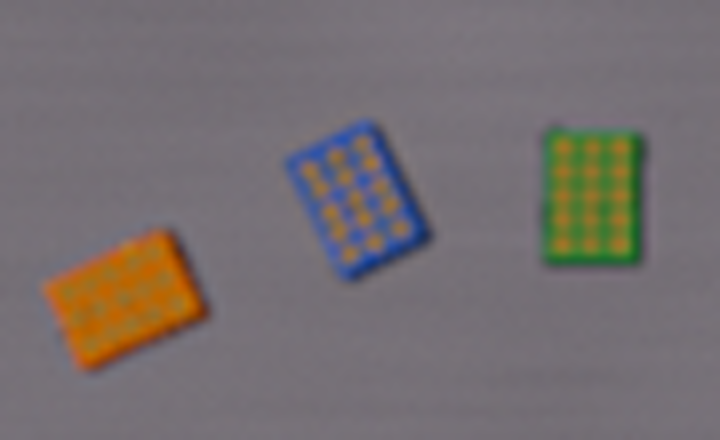

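```bash
cat > fit.py <<'E'
from h import *
import pickle
from scipy.optimize import least_squares
c=pickle.load(open('top.pkl','rb'))
# crop px -> clamp mm
pts=[((57,103),(100,190,12)),((88,440),(-100,190,12)),((690,38),(100,-190,12)),((400,216),(-5,0,84)),((713,182),(-5,-180,84))]
def w(p,X): 
    cc,s=np.cos(p[2]),np.sin(p[2]); X=np.array(X)/1e3
    return np.array([p[0]+cc*X[0]-s*X[1],p[1]+s*X[0]+cc*X[1],X[2]])
def res(p): return np.concatenate([proj(c,w(p,X))-(np.array(u)/5.9+[275,165]) for u,X in pts])
r=least_squares(res,[.515,-.1,.1]); print(r.x,np.round(r.fun,2))
def inv(p,u,z):
    P=ray(c,*(np.array(u)/5.9+[275,165]),z/1e3)[:2]-p[:2]; cc,s=np.cos(p[2]),np.sin(p[2])
    return np.round(1e3*np.array([cc*P[0]+s*P[1],-s*P[0]+cc*P[1]]),1)
p=r.x
print('hub',inv(p,(553,183),76),'bed',w(p,(0,100,30)),'hubw',w(p,(0,-90,58)))
for n,u in dict(s_up=(518,72),s_right=(660,130),s_left=(420,184)).items():
    q=inv(p,u,58); print(n,q,np.degrees(np.arctan2(q[1]+90,q[0])))
print('stop top edge',inv(p,(172,182),60),inv(p,(187,303),60),'pad front top',inv(p,(335,170),56),inv(p,(345,275),56))
E
python3 fit.py
```

```text
[ 0.51375111 -0.10691748  0.1050478 ] [-0.65 -0.35  0.18 -0.47 -0.35 -1.2   0.24  1.06  0.53  0.85]
hub [  8.8 -89.3] bed [ 0.50326564 -0.00746872  0.03      ] hubw [ 0.52318804 -0.19642136  0.058     ]
s_up [ 78.2 -80.1] 7.215174857513995
s_right [  35.2 -157.3] -62.38902899595197
s_left [ 19.4 -15.5] 75.40417471386041
stop top edge [ 36.2 126. ] [-34.1 125.2] pad front top [33.3 32. ] [-27.8  33.5]
```

```bash
cat > plan.py <<'E'
import sys
from h import *
# plan.py x y z yaw_of_tool_y_deg nrows
x,y,z,yaw,n=[float(a) for a in sys.argv[1:6]]; n=int(n)
s,R=st()
p=np.array(s['ee_pos']); 
cur=np.degrees(np.arctan2(R[1,1],R[0,1])); d=(yaw-cur+180)%360-180
print('cur yaw',round(cur,2))
a=np.radians(yaw); yv=np.array([np.cos(a),np.sin(a),0]); zv=np.array([0,0,-1.]); RT=np.stack([np.cross(yv,zv),yv,zv],1)
tot=Rn.from_matrix(R.T@RT).as_rotvec()
T=np.array([x,y,z]); print('tool delta(units)',np.round(R.T@(T-p)/.04,2),'rot',np.round(np.degrees(tot)/5,2))
rows=[];c=R
for i in range(n):
    rows.append(np.round(np.r_[c.T@(T-p)/n/.04, np.degrees(tot)/n/5],2).tolist())
    c=c@Rn.from_rotvec(tot/n).as_matrix()
for i in range(0,n,5): print(rows[i:i+5])
E
python3 plan.py 0.4125 0.297 0.13 27 15
```

```text
t 1.8 p [0.1923 0.647  0.1803] F [ 0.48 -0.06 -0.01] w 0.0943
R [[-0.959, 0.285, -0.0], [0.285, 0.959, -0.0], [0.0, -0.0, -1.0]]
cur yaw 73.45
tool delta(units) [-7.77 -6.82  1.26] rot [-0.   -0.    9.29]
[[-0.52, -0.45, 0.08, -0.0, -0.0, 0.62], [-0.54, -0.43, 0.08, -0.0, -0.0, 0.62], [-0.56, -0.4, 0.08, -0.0, -0.0, 0.62], [-0.58, -0.36, 0.08, -0.0, -0.0, 0.62], [-0.6, -0.33, 0.08, -0.0, -0.0, 0.62]]
[[-0.62, -0.3, 0.08, -0.0, -0.0, 0.62], [-0.64, -0.27, 0.08, -0.0, -0.0, 0.62], [-0.65, -0.23, 0.08, -0.0, -0.0, 0.62], [-0.66, -0.2, 0.08, -0.0, -0.0, 0.62], [-0.67, -0.16, 0.08, -0.0, -0.0, 0.62]]
[[-0.68, -0.12, 0.08, -0.0, -0.0, 0.62], [-0.68, -0.09, 0.08, -0.0, -0.0, 0.62], [-0.69, -0.05, 0.08, -0.0, -0.0, 0.62], [-0.69, -0.01, 0.08, -0.0, -0.0, 0.62], [-0.69, 0.03, 0.08, -0.0, -0.0, 0.62]]
```

```bash
python3 -m jog '[[-0.52,-0.45,0.08,0,0,0.62],[-0.54,-0.43,0.08,0,0,0.62],[-0.56,-0.4,0.08,0,0,0.62],[-0.58,-0.36,0.08,0,0,0.62],[-0.6,-0.33,0.08,0,0,0.62]]' 0 10
python3 -m jog '[[-0.62,-0.3,0.08,0,0,0.62],[-0.64,-0.27,0.08,0,0,0.62],[-0.65,-0.23,0.08,0,0,0.62],[-0.66,-0.2,0.08,0,0,0.62],[-0.67,-0.16,0.08,0,0,0.62]]'
python3 -m jog '[[-0.68,-0.12,0.08,0,0,0.62],[-0.68,-0.09,0.08,0,0,0.62],[-0.69,-0.05,0.08,0,0,0.62],[-0.69,-0.01,0.08,0,0,0.62],[-0.69,0.03,0.08,0,0,0.62]]'
python3 plan.py 0.4125 0.297 0.13 27 5
python3 - <<'E'
from h import *
c=snap('wrist','w1')
for q in ['carrier','carrier_mid']:
    print(q,[(np.round(x['centre'],4).tolist(),round(x['confidence'],2)) for x in landmark_of('wrist',q)])
E
```

```text
time: 2.3
ee_pos: [0.2658, 0.5298, 0.1643]
tool_rot: [-0.0, 0.277, 0.961, 0.0]
force: [1.3, 0.1, 0.3]
grip_width: 0.0941
time: 2.8
ee_pos: [0.3395, 0.4121, 0.1481]
tool_rot: [-0.0, 0.405, 0.914, 0.0]
force: [0.6, -0.1, 0.0]
grip_width: 0.0936
time: 3.3
ee_pos: [0.4132, 0.295, 0.1321]
tool_rot: [0.0, 0.525, 0.851, 0.0]
force: [0.3, 0.9, -0.3]
grip_width: 0.0941
t 3.3 p [0.4132 0.295  0.1321] F [ 0.29  0.9  -0.32] w 0.0941
R [[-0.449, 0.893, 0.0], [0.893, 0.449, 0.0], [0.0, 0.0, -1.0]]
cur yaw 26.69
tool delta(units) [0.05 0.01 0.05] rot [ 0.   -0.   -0.06]
[[0.01, 0.0, 0.01, 0.0, -0.0, -0.01], [0.01, 0.0, 0.01, 0.0, -0.0, -0.01], [0.01, 0.0, 0.01, 0.0, -0.0, -0.01], [0.01, 0.0, 0.01, 0.0, -0.0, -0.01], [0.01, 0.0, 0.01, 0.0, -0.0, -0.01]]
carrier [([0.4094, 0.2977, -0.0007], 0.95), ([0.3723, 0.3994, 0.0031], 0.95), ([0.41, 0.1965, -0.0003], 0.88)]
carrier_mid [([0.4104, 0.1967, 0.0099], 0.92), ([0.4107, 0.298, 0.0158], 0.89), ([0.3716, 0.392, 0.0134], 0.74)]
```

View pics/w1.png

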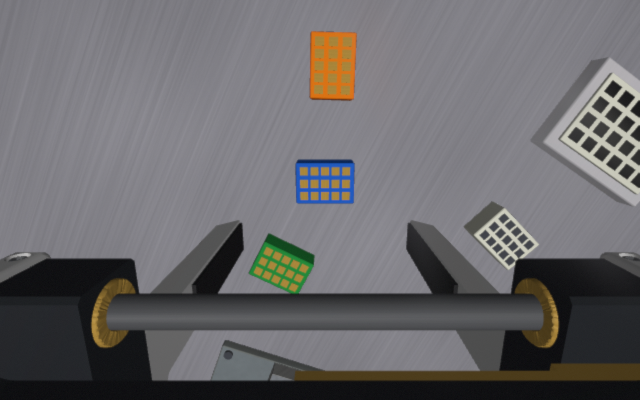

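```bash
python3 -m jog '[[0.03,0,0.8,0,0,0],[0.03,-0.01,0.8,0,0,0],[0.01,-0.01,0.8,0,0,0],[0,0,0.5,0,0,0],[0,0,0.2,0,0,0]]'
python3 -m jog '[[0,0,0.05,0,0,0],[0,0,0,0,0,0],[0,0,0,0,0,0],[0,0,0,0,0,0],[0,0,0,0,0,0]]' 1 15
python3 -m jog '[[0,0,0,0,0,0],[0,0,0,0,0,0],[0,0,0,0,0,0],[0,0,0,0,0,0],[0,0,0,0,0,0]]'
```

```text
time: 3.95
ee_pos: [0.4091, 0.2988, 0.0065]
tool_rot: [-0.0, 0.523, 0.853, -0.001]
force: [-1.2, 0.5, 0.6]
grip_width: 0.0938
time: 4.45
ee_pos: [0.4104, 0.2995, 0.0069]
tool_rot: [0.0, 0.523, 0.852, 0.001]
force: [-0.5, -0.3, 0.2]
grip_width: 0.0577
time: 4.95
ee_pos: [0.4101, 0.2991, 0.0062]
tool_rot: [-0.0, 0.523, 0.852, -0.0]
force: [-0.3, 1.0, -0.7]
grip_width: 0.0175
```

```bash
python3 - <<'E'
from h import *
c=snap('wrist','w2'); st()
t=snap('side','s2'); im=cv2.imread('pics/s2.png'); cv2.imwrite('pics/s2z.png',cv2.resize(im[130:240,170:300],None,fx=5,fy=5))
E
```

```text
t 5.0 p [0.4102 0.2991 0.0063] F [-0.33 -0.85 -0.41] w 0.0135
R [[-0.453, 0.891, -0.0], [0.891, 0.453, -0.0], [-0.0, -0.0, -1.0]]
```

View pics/w2.png

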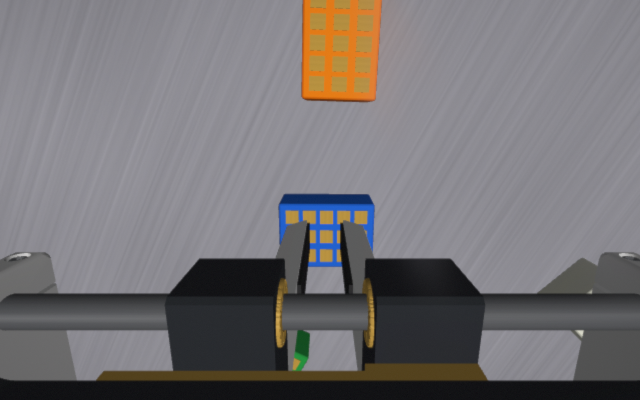

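View pics/s2z.png

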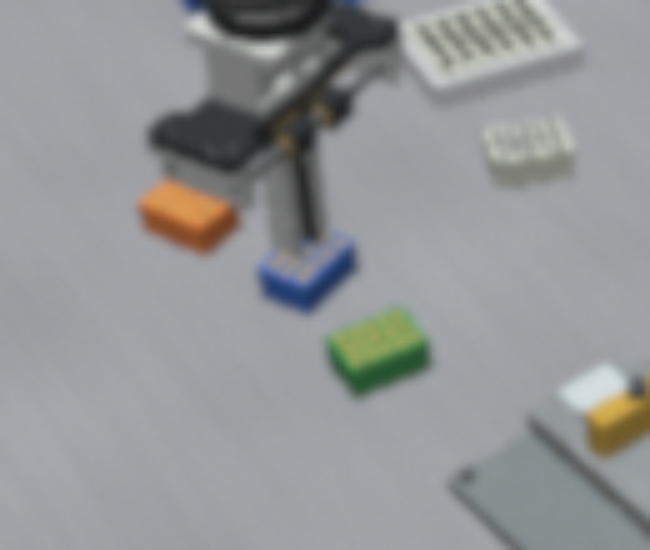

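```bash
python3 - <<'E'
from h import *
s,R=st()
for cam in ['wrist','side','top']:
    c=snap(cam,cam+'3')
    print(cam,'tcp px',proj(c,s['ee_pos']),'cam at',-c['R'].T@c['t'])
    hsv=cv2.cvtColor(c['color'],cv2.COLOR_RGB2HSV)
    m=cv2.inRange(hsv,(105,120,60),(125,255,255))
    for q in ['carrier','carrier_mid']:
        print(q,[(np.round(x['centre'],4).tolist(),round(x['confidence'],2)) for x in landmark_of(cam,q)])
    if cam=='wrist':
        for uv in [(279,205),(373,205),(285,266),(371,266),(284,195),(369,195)]: print(uv,ray(c,*uv,.026),ray(c,*uv,0))
E
```

```text
t 5.05 p [0.4102 0.2991 0.0063] F [0.   0.28 0.67] w 0.0093
R [[-0.453, 0.891, -0.0], [0.891, 0.453, -0.0], [-0.0, -0.0, -1.0]]
wrist tcp px [323.58776286 222.11994572] cam at [0.37933127 0.36105949 0.2104857 ]
carrier [([0.3706, 0.3973, 0.0029], 0.94), ([0.4136, 0.2967, -0.0003], 0.69)]
carrier_mid [([0.3727, 0.3945, 0.0124], 0.73), ([0.4114, 0.299, 0.0179], 0.72)]
(279, 205) [0.37957126 0.30271548 0.026     ] [0.37960508 0.29449293 0.        ]
(373, 205) [0.42792465 0.32729603 0.026     ] [0.43477303 0.32253767 0.        ]
(285, 266) [0.39904508 0.26965262 0.026     ] [0.4018234  0.25677044 0.        ]
(371, 266) [0.44539476 0.29321113 0.026     ] [0.45470524 0.2836491  0.        ]
(284, 195) [0.37960164 0.30940354 0.026     ] [ 3.79639744e-01  3.02123544e-01 -2.77555756e-17]
(369, 195) [0.4230014  0.33146641 0.026     ] [0.42915594 0.32729578 0.        ]
side tcp px [231.02285935 185.06320031] cam at [-0.04080386 -0.86386255  1.02815101]
carrier [([0.4129, 0.1936, 0.0012], 0.76), ([0.3714, 0.397, 0.001], 0.75), ([0.4136, 0.3014, -0.0002], 0.64)]
carrier_mid [([0.4076, 0.2985, 0.0105], 0.73), ([0.3703, 0.394, 0.0107], 0.59), ([0.4102, 0.1961, 0.01], 0.49)]
top tcp px [223.90139501 235.17985492] cam at [0.25984238 0.01064876 1.80163171]
carrier [([0.4067, 0.197, 0.0025], 0.58), ([0.7364, 0.1821, 0.0001], 0.41)]
carrier_mid [([0.4131, 0.2014, 0.0134], 0.58)]
```

```bash
python3 - <<'E'
from h import *
s,R=st()
import pickle
c=capture('wrist'); im=c['color'][:,:,::-1].copy()
for dz in [0,.01,.02,.03,.04]: print(dz,proj(c,np.array(s['ee_pos'])+[0,0,dz]), [np.round(proj(c,np.array(s['ee_pos'])+R@[a,b*.017,0]+[0,0,dz])) for a in(.008,-.008) for b in (1,-1)])
cv2.imwrite('pics/w4z.png',cv2.resize(im[170:330,240:420],None,fx=4.4,fy=3.7,interpolation=cv2.INTER_CUBIC))
print(state()['time'],state()['grip_width'])
E
```

```text
t 5.5 p [0.4102 0.2992 0.0063] F [0.23 0.71 0.25] w 0.0003
R [[-0.453, 0.891, -0.0], [0.891, 0.453, -0.0], [-0.0, -0.0, -1.0]]
0 [323.57069114 222.06647126] [array([350., 210.]), array([297., 210.]), array([350., 234.]), array([298., 234.])]
0.01 [323.52994359 227.27687353] [array([351., 215.]), array([296., 215.]), array([351., 239.]), array([296., 239.])]
0.02 [323.48514624 233.00512493] [array([353., 220.]), array([294., 220.]), array([352., 246.]), array([295., 246.])]
0.03 [323.43566376 239.33246415] [array([354., 226.]), array([293., 226.]), array([354., 253.]), array([293., 253.])]
0.04 [323.38072062 246.35806014] [array([356., 232.]), array([291., 232.]), array([355., 260.]), array([292., 260.])]
5.55 0.0004464762491592085
```

View pics/w4z.png

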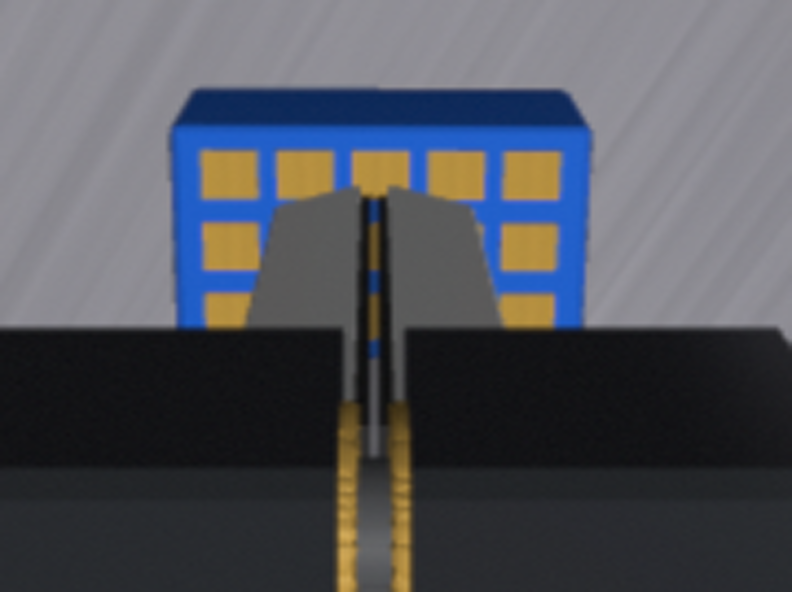

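```bash
python3 -m jog '[[0,0,0,0,0,0],[0,0,0,0,0,0],[0,0,0,0,0,0],[0,0,0,0,0,0],[0,0,0,0,0,0]]' 0
python3 -m jog '[[0,0,0,0,0,0],[0,0,0,0,0,0],[0,0,0,0,0,0],[0,0,0,0,0,0],[0,0,0,0,0,0]]' 
python3 - <<'E'
from h import *
s,R=st(); c=snap('wrist','w5'); snap('side','s5'); im=cv2.imread('pics/s5.png'); cv2.imwrite('pics/s5z.png',cv2.resize(im[130:240,170:300],None,fx=5,fy=5))
E
```

```text
time: 6.05
ee_pos: [0.4102, 0.2992, 0.0063]
tool_rot: [-0.0, 0.523, 0.852, -0.0]
force: [1.0, 0.1, -0.2]
grip_width: 0.037
time: 6.55
ee_pos: [0.4102, 0.2991, 0.0063]
tool_rot: [0.0, 0.523, 0.852, -0.0]
force: [-0.1, -0.2, -0.2]
grip_width: 0.0768
t 6.55 p [0.4102 0.2991 0.0063] F [-0.14 -0.24 -0.24] w 0.0768
R [[-0.453, 0.891, -0.0], [0.891, 0.453, -0.0], [-0.0, -0.0, -1.0]]
```

View pics/w5.png

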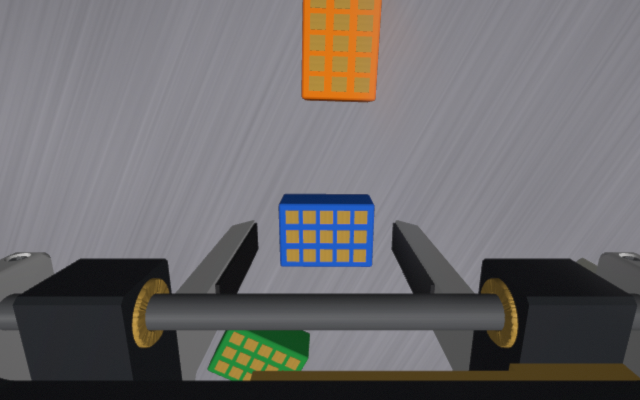

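View pics/s5z.png

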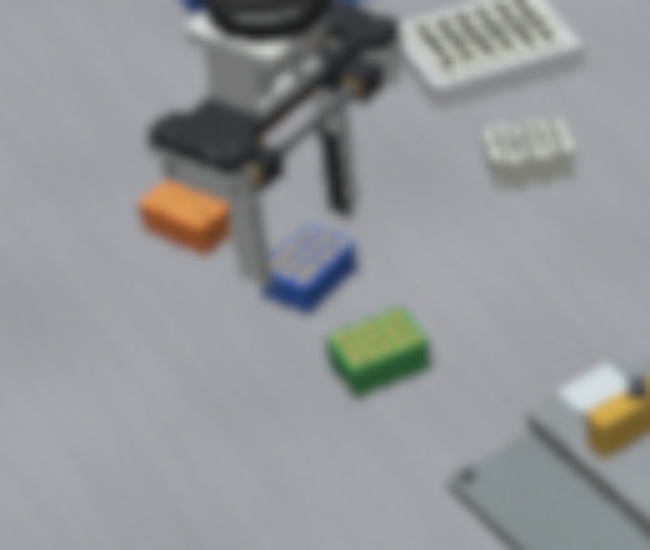

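```bash
python3 - <<'E'
from h import *
s,R=st(); c=capture('wrist'); d=capture('side'); print(s['grip_width'])
im=c['color'][:,:,::-1]; cv2.imwrite('pics/w6z.png',cv2.resize(im[200:300,220:430],None,fx=3.8,fy=3.8))
for dz in [0,.01,.02,.03]:
    P=np.array(s['ee_pos'])+[0,0,dz]; w=.0768/2
    print(dz,[np.round(proj(c,P+R@[.008,b*w,0]),1) for b in(1,-1)],'side',[np.round(proj(d,P+R@[a,-w-.006,0]),1) for a in (.008,-.008)])
E
```

```text
t 6.65 p [0.4102 0.2992 0.0063] F [0.6  0.5  0.11] w 0.085
R [[-0.453, 0.891, -0.0], [0.891, 0.453, -0.0], [-0.0, -0.0, -1.0]]
0.08496325346444357
0 [array([383.4, 210.2]), array([263.7, 210.2])] side [array([220.9, 191.8]), array([224.8, 193.4])]
0.01 [array([386.3, 214.9]), array([260.8, 214.9])] side [array([220.5, 189.5]), array([224.5, 191.1])]
0.02 [array([389.4, 220.1]), array([257.6, 220.1])] side [array([220.2, 187.1]), array([224.1, 188.7])]
0.03 [array([392.8, 225.8]), array([254.1, 225.8])] side [array([219.8, 184.8]), array([223.7, 186.4])]
```

View pics/w6z.png

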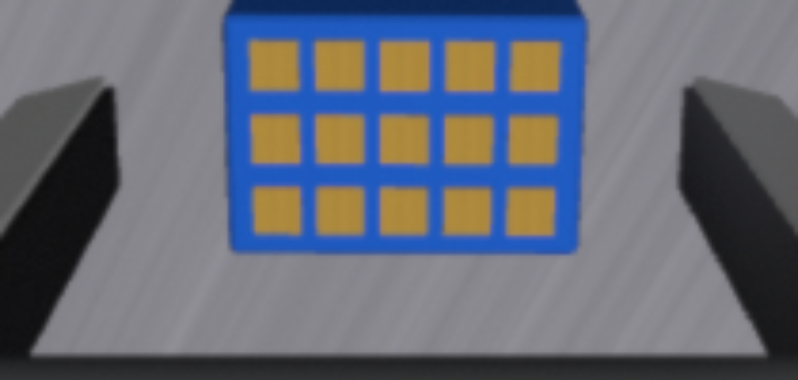

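```bash
python3 -m jog '[[0,0,0.1,0,0,0],[0,0,0.1,0,0,0],[0,0,0.1,0,0,0],[0,0,0.1,0,0,0],[0,0,0,0,0,0]]'; python3 - <<'E'
from h import *
s,R=st(); c=snap('wrist','w7'); snap('side','s7'); im=cv2.imread('pics/s7.png'); cv2.imwrite('pics/s7z.png',cv2.resize(im[130:240,170:300],None,fx=5,fy=5))
E
```

```text
time: 7.25
ee_pos: [0.4099, 0.2988, -0.0104]
tool_rot: [-0.0, 0.523, 0.852, -0.001]
force: [0.4, 0.2, 0.2]
grip_width: 0.0938
t 7.25 p [ 0.4099  0.2988 -0.0104] F [0.35 0.15 0.22] w 0.0938
R [[-0.453, 0.891, -0.001], [0.891, 0.453, -0.001], [-0.0, -0.001, -1.0]]
```

View pics/s7z.png

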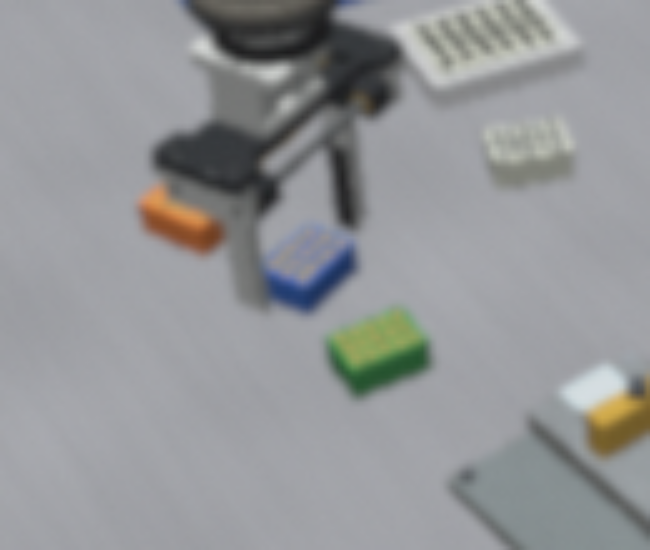

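View pics/w7.png

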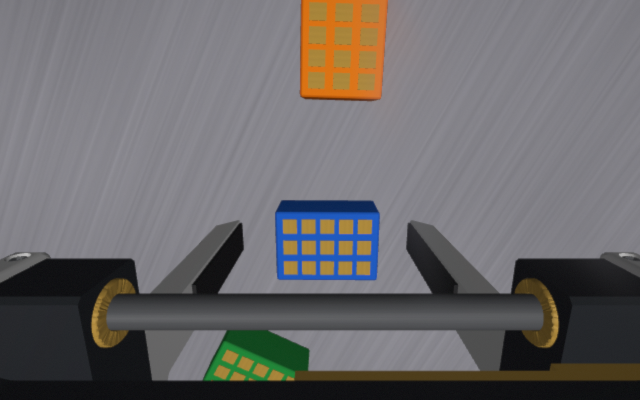

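```bash
python3 -m jog '[[0,0,0.05,0,0,0],[0,0,0.05,0,0,0],[0,0,0,0,0,0],[0,0,0,0,0,0],[0,0,0,0,0,0]]' 1 15
python3 -m jog '[[0,0,0,0,0,0],[0,0,0,0,0,0],[0,0,0,0,0,0],[0,0,0,0,0,0],[0,0,0,0,0,0]]'; python3 - <<'E'
from h import *
s,R=st(); c=snap('wrist','w8')
E
```

```text
time: 7.85
ee_pos: [0.4102, 0.2992, -0.0137]
tool_rot: [0.0, 0.523, 0.852, 0.0]
force: [1.6, 1.1, -0.4]
grip_width: 0.0574
time: 8.35
ee_pos: [0.4103, 0.2992, -0.0137]
tool_rot: [0.0, 0.523, 0.852, 0.0]
force: [0.5, -0.1, 1.8]
grip_width: 0.056
t 8.35 p [ 0.4103  0.2992 -0.0137] F [ 0.54 -0.14  1.83] w 0.056
R [[-0.453, 0.891, 0.0], [0.891, 0.453, 0.0], [0.0, 0.0, -1.0]]
```

View pics/w8.png

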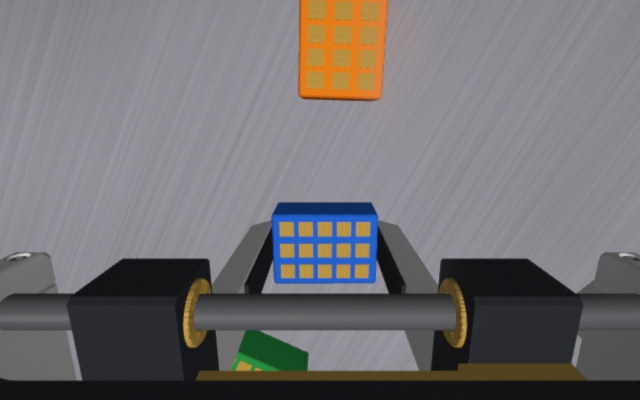

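```bash
python3 -m jog '[[0,0,-0.3,0,0,0],[0,0,-0.6,0,0,0],[0,0,-0.8,0,0,0],[0,0,-0.8,0,0,0],[0,0,-0.5,0,0,0]]' 1 25
python3 plan.py 0.507 -0.0095 0.105 5.9 15
```

```text
time: 8.9
ee_pos: [0.4107, 0.2993, 0.1091]
tool_rot: [0.0, 0.523, 0.852, 0.001]
force: [-0.4, 1.3, -0.6]
grip_width: 0.0561
t 8.9 p [0.4107 0.2993 0.1091] F [-0.4   1.31 -0.61] w 0.0561
R [[-0.453, 0.892, 0.001], [0.892, 0.453, 0.001], [0.001, 0.002, -1.0]]
cur yaw 26.92
tool delta(units) [-7.97 -1.35  0.1 ] rot [ 0.02 -0.01  4.2 ]
[[-0.53, -0.09, 0.01, 0.0, -0.0, 0.28], [-0.53, -0.08, 0.01, 0.0, -0.0, 0.28], [-0.54, -0.06, 0.01, 0.0, -0.0, 0.28], [-0.54, -0.05, 0.01, 0.0, -0.0, 0.28], [-0.54, -0.04, 0.01, 0.0, -0.0, 0.28]]
[[-0.54, -0.02, 0.01, 0.0, -0.0, 0.28], [-0.54, -0.01, 0.01, 0.0, -0.0, 0.28], [-0.54, 0.0, 0.01, 0.0, -0.0, 0.28], [-0.54, 0.02, 0.01, 0.0, -0.0, 0.28], [-0.54, 0.03, 0.01, 0.0, -0.0, 0.28]]
[[-0.54, 0.04, 0.01, 0.0, -0.0, 0.28], [-0.54, 0.05, 0.01, 0.0, -0.0, 0.28], [-0.53, 0.07, 0.01, 0.0, -0.0, 0.28], [-0.53, 0.08, 0.01, 0.0, -0.0, 0.28], [-0.53, 0.09, 0.01, 0.0, -0.0, 0.28]]
```

```bash
python3 -m jog '[[-0.53,-0.09,0,0,0,0.28],[-0.53,-0.08,0,0,0,0.28],[-0.54,-0.06,0,0,0,0.28],[-0.54,-0.05,0,0,0,0.28],[-0.54,-0.04,0,0,0,0.28]]' | head -2
python3 -m jog '[[-0.54,-0.02,0,0,0,0.28],[-0.54,-0.01,0,0,0,0.28],[-0.54,0,0,0,0,0.28],[-0.54,0.02,0,0,0,0.28],[-0.54,0.03,0,0,0,0.28]]' | head -2
python3 -m jog '[[-0.54,0.04,0,0,0,0.28],[-0.54,0.05,0,0,0,0.28],[-0.53,0.07,0,0,0,0.28],[-0.53,0.08,0,0,0,0.28],[-0.53,0.09,0,0,0,0.28]]'
python3 - <<'E'
from h import *
import pickle
s,R=st(); c=snap('wrist','w9'); pickle.dump(c,open('w9.pkl','wb'))
for q in ['bed','stop_zone','guard_edge','capstan_hub','clamp','pad','jaw','carrier_mid']:
    r=landmark_of('wrist',q); print(q,[(np.round(x['centre'],4).tolist(),round(x['confidence'],2)) for x in r[:2]])
E
```

```text
time: 9.4
ee_pos: [0.4426, 0.1936, 0.1058]
time: 9.9
ee_pos: [0.4753, 0.091, 0.1061]
time: 10.4
ee_pos: [0.5069, -0.0119, 0.1061]
tool_rot: [-0.0, 0.67, 0.742, -0.0]
force: [0.6, -0.3, -0.8]
grip_width: 0.056
t 10.4 p [ 0.5069 -0.0119  0.1061] F [ 0.65 -0.33 -0.81] w 0.056
R [[-0.101, 0.995, -0.0], [0.995, 0.101, -0.0], [-0.0, -0.0, -1.0]]
bed [([0.5124, -0.0082, 0.0303], 0.95)]
stop_zone [([0.5082, 0.0208, 0.0406], 0.64)]
guard_edge []
capstan_hub []
clamp [([0.5173, -0.0997, 0.0037], 0.58)]
pad []
jaw [([0.5151, -0.0916, 0.0299], 0.56)]
carrier_mid [([0.5058, -0.0156, 0.1348], 0.66)]
```

View pics/w9.png

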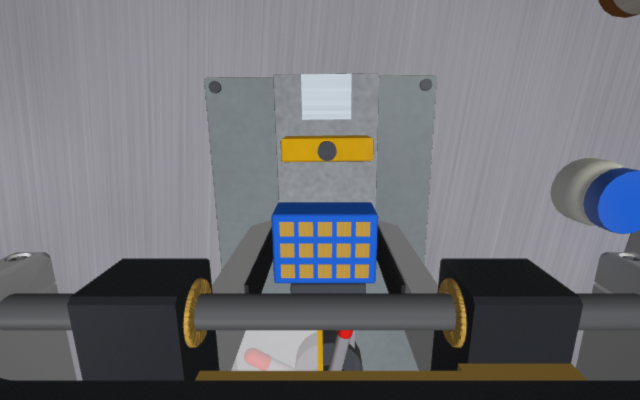

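```bash
python3 - <<'E'
from h import *
import pickle
from scipy.optimize import least_squares
c=pickle.load(open('w9.pkl','rb'))
im=c['color'][:,:,::-1]; cv2.imwrite('pics/w9z.png',cv2.resize(im[60:210,190:450],None,fx=3,fy=3,interpolation=cv2.INTER_CUBIC))
pts=[((205.5,78),(-100,190,12)),((436,75.5),(100,190,12)),((275,74),(-42.5,190,30)),((378,73),(42.5,190,30))]
def w(p,X): 
    cc,s=np.cos(p[2]),np.sin(p[2]); X=np.array(X)/1e3
    return np.array([p[0]+cc*X[0]-s*X[1],p[1]+s*X[0]+cc*X[1],X[2]])
r=least_squares(lambda p:np.concatenate([proj(c,w(p,X))-u for u,X in pts]),[.515,-.1,.1]);p=r.x
print(p,np.round(r.fun,1))
def inv(u,z):
    P=ray(c,*u,z/1e3)[:2]-p[:2]; cc,s=np.cos(p[2]),np.sin(p[2])
    return np.round(1e3*np.array([cc*P[0]+s*P[1],-s*P[0]+cc*P[1]]),1)
for u in [(281,161),(373,161),(281,137),(373,137)]: print(u,inv(u,60),inv(u,30))
P=np.array([.5069,-.0119])-p[:2];cc,s=np.cos(p[2]),np.sin(p[2]);print('tcp in clamp',cc*P[0]+s*P[1],-s*P[0]+cc*P[1])
E
```

```text
[ 0.51755978 -0.10248044  0.11020638] [ 0.8 -0.5  5.2 -0.2 -4.5  0.5 -1.1  0.6]
(281, 161) [-32.9 124.8] [-36.9 120.5]
(373, 161) [ 36.9 124.2] [ 41.3 119.8]
(281, 137) [-32.1 142.8] [-36.  140.6]
(373, 137) [ 36.4 142.2] [ 40.7 139.9]
tcp in clamp -0.0006327671869353797 0.09120332362009305
```

View pics/w9z.png

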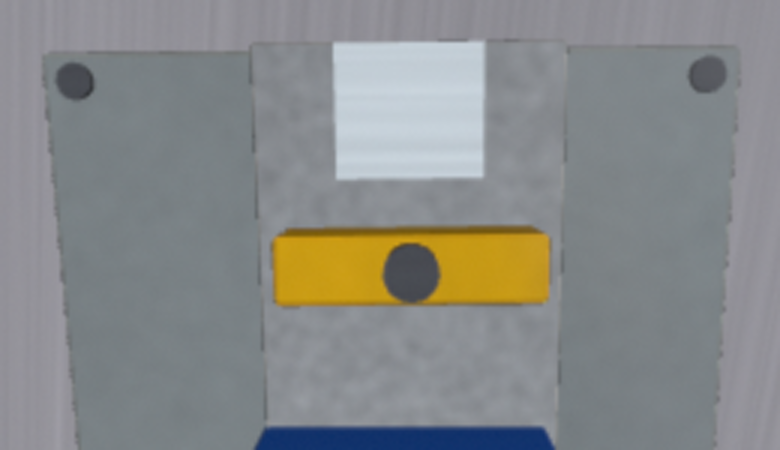

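```bash
python3 -m jog '[[0,0,0.5,0,0,0],[0,0,0.7,0,0,0],[0,0,0.6,0,0,0],[0,0,0.3,0,0,0],[0,0,0.08,0,0,0]]'
python3 -m jog '[[0,0,0.03,0,0,0],[0,0,0.02,0,0,0],[0,0,0,0,0,0],[0,0,0,0,0,0],[0,0,0,0,0,0]]'; python3 - <<'E'
from h import *
c=snap('side','s10'); im=cv2.imread('pics/s10.png'); cv2.imwrite('pics/s10z.png',cv2.resize(im[170:310,250:410],None,fx=4.8,fy=4.2)); st()
E
```

```text
time: 11.35
ee_pos: [0.5062, -0.0098, 0.0182]
tool_rot: [-0.0, 0.669, 0.743, -0.001]
force: [-0.2, 0.1, -0.7]
grip_width: 0.0559
time: 11.85
ee_pos: [0.5071, -0.0097, 0.0175]
tool_rot: [0.0, 0.669, 0.743, 0.0]
force: [-0.8, -0.7, -1.1]
grip_width: 0.0558
t 11.9 p [ 0.507  -0.0098  0.0174] F [ 0.06  0.51 -1.06] w 0.0559
R [[-0.104, 0.995, 0.0], [0.995, 0.104, 0.0], [0.0, 0.0, -1.0]]
```

View pics/s10z.png

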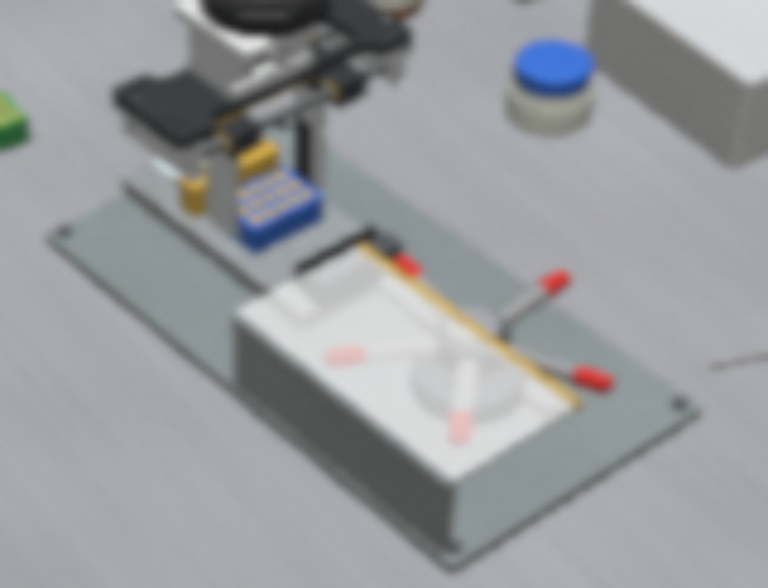

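```bash
python3 -m jog '[[0,0,0.03,0,0,0],[0,0,0,0,0,0],[0,0,0,0,0,0],[0,0,0,0,0,0],[0,0,0,0,0,0]]' 0
python3 -m jog '[[0,0,0,0,0,0],[0,0,0,0,0,0],[0,0,-0.5,0,0,0],[0,0,-1,0,0,0],[0,0,-1,0,0,0]]'
python3 -m jog '[[0,0,-0.3,0,0,0],[0,0,0,0,0,0],[0,0,0,0,0,0],[0,0,0,0,0,0],[0,0,0,0,0,0]]' 1
python3 - <<'E'
from h import *
import pickle
s,R=st(); c=snap('wrist','w11'); pickle.dump(c,open('w11.pkl','wb'))
c=snap('top','t11'); im=cv2.imread('pics/t11.png'); cv2.imwrite('pics/t11z.png',cv2.resize(im[165:250,275:410],None,fx=5.9,fy=5.9,interpolation=cv2.INTER_CUBIC))
c=snap('side','s11'); im=cv2.imread('pics/s11.png'); cv2.imwrite('pics/s11z.png',cv2.resize(im[170:310,250:410],None,fx=4.8,fy=4.2))
E
```

```text
time: 12.4
ee_pos: [0.5069, -0.0099, 0.0159]
tool_rot: [0.0, 0.67, 0.743, -0.0]
force: [-0.2, -0.9, 0.1]
grip_width: 0.0918
time: 12.9
ee_pos: [0.5062, -0.0103, 0.1167]
tool_rot: [-0.0, 0.67, 0.743, -0.001]
force: [1.4, -0.0, 0.3]
grip_width: 0.094
time: 13.4
ee_pos: [0.5062, -0.01, 0.1268]
tool_rot: [-0.0, 0.669, 0.743, -0.001]
force: [0.3, 0.4, 0.6]
grip_width: 0.0573
t 13.4 p [ 0.5062 -0.01    0.1268] F [0.34 0.42 0.63] w 0.0573
R [[-0.104, 0.995, -0.002], [0.995, 0.104, -0.001], [-0.001, -0.002, -1.0]]
```

View pics/w11.png

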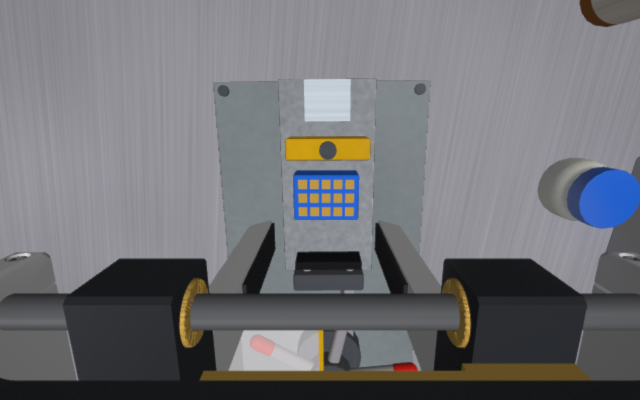

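View pics/s11z.png

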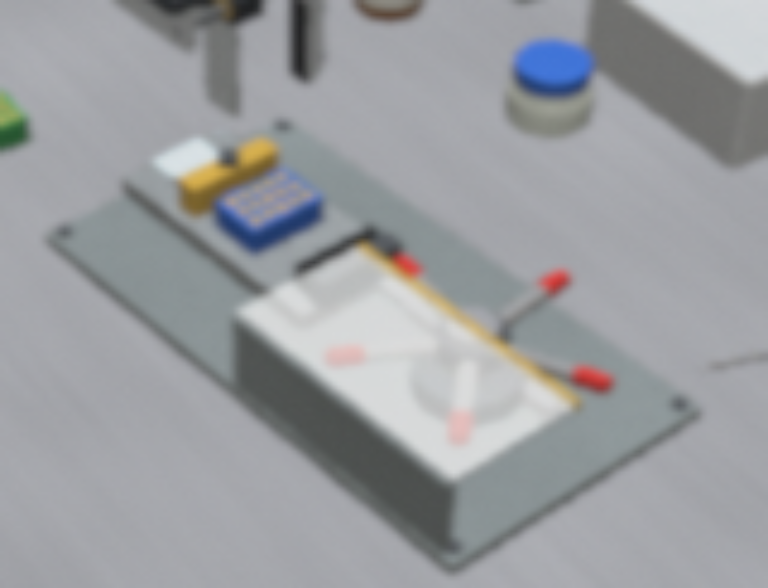

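```bash
cat > pp.py <<'E'
# pp.py a_deg tang_offset r  z n -> plan to pose behind spoke at clamp angle a
import sys,subprocess,numpy as np
a,t,r,z,n=[float(v) for v in sys.argv[1:6]]
yaw=6.25; A=np.radians(a+yaw); H=np.array([.5275,-.192])
P=H+r/1e3*np.array([np.cos(A),np.sin(A)])-t/1e3*np.array([-np.sin(A),np.cos(A)])
print(P); subprocess.run(['python3','plan.py',str(P[0]),str(P[1]),str(z),str(a+yaw),str(int(n))])
E
cat > where.py <<'E'
from h import *
s,R=st(); A0=np.radians(6.25); H=np.array([.5275,-.192]); d=np.array(s['ee_pos'])[:2]-H
a=np.arctan2(R[1,1],R[0,1]); rv=np.array([np.cos(a),np.sin(a)]); tv=np.array([-rv[1],rv[0]])
F=np.array(s['force'])[:2]
print('tool ang(clamp)',round(np.degrees(a-A0),2),'r',round(1e3*d@rv,1),'tang',round(1e3*d@tv,1),'Ft',round(F@tv,2),'Fr',round(F@rv,2),'j',np.round(s['joint_positions'],2),'w',round(s['grip_width'],4))
E
python3 pp.py 7 24 66 0.1 10; python3 where.py
```

```text
t 13.55 p [ 0.5065 -0.01    0.1273] F [ 1.17  0.24 -0.07] w 0.0454
R [[-0.104, 0.995, -0.001], [0.995, 0.104, -0.001], [-0.0, -0.001, -1.0]]
cur yaw 5.94
tool delta(units) [-4.96  1.76  0.68] rot [-0.01  0.   -1.46]
[[-0.5, 0.18, 0.07, -0.0, 0.0, -0.15], [-0.5, 0.17, 0.07, -0.0, 0.0, -0.15], [-0.5, 0.16, 0.07, -0.0, 0.0, -0.15], [-0.5, 0.16, 0.07, -0.0, 0.0, -0.15], [-0.5, 0.15, 0.07, -0.0, 0.0, -0.15]]
[[-0.51, 0.14, 0.07, -0.0, 0.0, -0.15], [-0.51, 0.14, 0.07, -0.0, 0.0, -0.15], [-0.51, 0.13, 0.07, -0.0, 0.0, -0.15], [-0.51, 0.12, 0.07, -0.0, 0.0, -0.15], [-0.51, 0.12, 0.07, -0.0, 0.0, -0.15]]
[ 0.59724384 -0.20023388]
t 13.55 p [ 0.5065 -0.01    0.1273] F [ 1.17  0.24 -0.07] w 0.0454
R [[-0.104, 0.995, -0.001], [0.995, 0.104, -0.001], [-0.0, -0.001, -1.0]]
tool ang(clamp) -0.31 r -2.0 tang 183.2 Ft 0.12 Fr 1.19 j [-0.64  0.24  0.62  2.06 -0.18  0.89  0.18] w 0.0454
```

```bash
python3 -m jog '[[-0.5,0.18,0,0,0,-0.15],[-0.5,0.17,0,0,0,-0.15],[-0.5,0.16,0,0,0,-0.15],[-0.5,0.16,0,0,0,-0.15],[-0.5,0.15,0,0,0,-0.15]]' 1|head -2
python3 -m jog '[[-0.5,0.14,0,0,0,-0.15],[-0.5,0.14,0,0,0,-0.15],[-0.5,0.13,0,0,0,-0.15],[-0.5,0.12,0,0,0,-0.15],[-0.5,0.12,0,0,0,-0.15]]'
python3 where.py
python3 - <<'E'
from h import *
c=snap('wrist','w12')
c=snap('side','s12'); im=cv2.imread('pics/s12.png'); cv2.imwrite('pics/s12z.png',cv2.resize(im[170:310,250:410],None,fx=4.8,fy=4.2))
E
```

```text
time: 14.05
ee_pos: [0.5525, -0.1056, 0.1275]
time: 14.55
ee_pos: [0.5974, -0.1986, 0.1274]
tool_rot: [-0.0, 0.619, 0.785, -0.0]
force: [-0.8, 0.0, -0.0]
grip_width: 0.0001
t 14.55 p [ 0.5974 -0.1986  0.1274] F [-0.82  0.02 -0.03] w 0.0001
R [[-0.233, 0.972, -0.001], [0.972, 0.233, 0.0], [0.0, -0.001, -1.0]]
tool ang(clamp) 7.23 r 66.4 tang -22.8 Ft 0.21 Fr -0.79 j [-0.23  0.46  0.6   1.79 -0.3   0.99  0.73] w 0.0001
```

View pics/s12z.png

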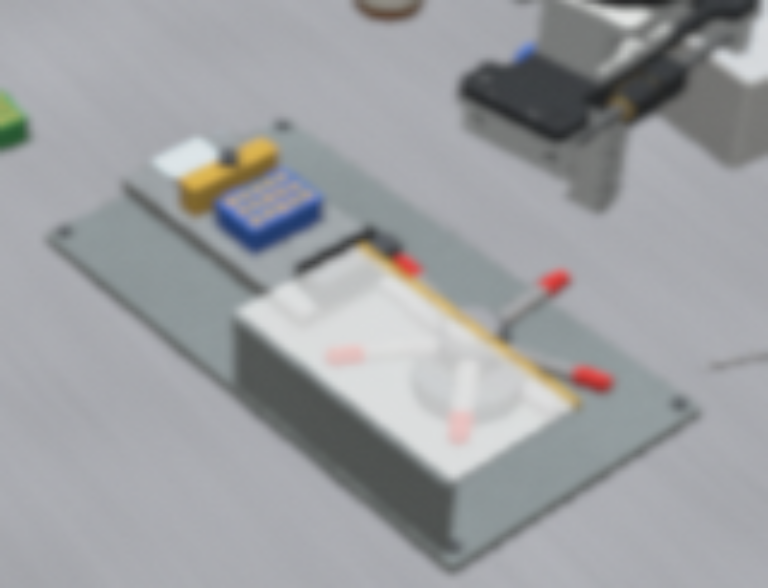

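View pics/w12.png

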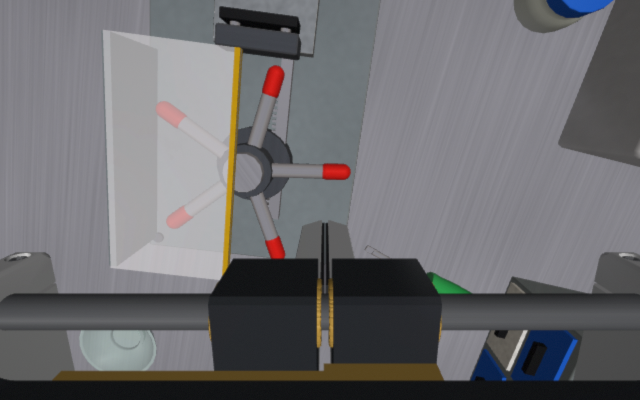

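```bash
cat > hubfit.py <<'E'
from h import *
from scipy.optimize import least_squares
c=capture('wrist')
hsv=cv2.cvtColor(c['color'],cv2.COLOR_RGB2HSV)
m=cv2.inRange(hsv,(0,200,90),(6,255,255))|cv2.inRange(hsv,(174,200,90),(180,255,255))
n,l,stt,cen=cv2.connectedComponentsWithStats(m)
P=[ray(c,*cen[i],.060)[:2] for i in range(1,n) if stt[i,4]>80]
print(np.round(P,4).tolist(),[np.round(cen[i]).tolist()+[int(stt[i,4])] for i in range(1,n) if stt[i,4]>80])
E
python3 hubfit.py; python3 - <<'E'
from h import *
from scipy.optimize import least_squares
c=capture('wrist')
px=[(337,172),(274,79),(274,246),(168,110),(180,217)]; k=[0,1,4,2,3]
P=np.array([ray(c,u,v,.058)[:2] for u,v in px])
f=lambda q:np.concatenate([q[:2]+q[3]*np.array([np.cos(q[2]+1.2566*kk),np.sin(q[2]+1.2566*kk)])-p for kk,p in zip(k,P)])
r=least_squares(f,[.5275,-.192,.2,.077]); print(r.x,np.round(1e3*r.fun,1)); print('joint deg',np.degrees(r.x[2])-6.25)
E
```

```text
[[0.5375, -0.1176], [0.6018, -0.1754], [0.5673, -0.255]] [[273.0, 78.0, 434], [336.0, 169.0, 360], [276.0, 247.0, 283]]
[ 0.52891851 -0.19021707  0.20314436  0.07450995] [-1.   1.3 -0.1  0.1  1.1 -1.4  1.6 -0.6 -1.7  0.7]
joint deg 5.389314584649902
```

```bash
sed -i 's/\[.5275,-.192\]/[.5285,-.1905]/' pp.py where.py
python3 -m jog '[[0,0,0.6,0,0,0],[0,0,0.7,0,0,0],[0,0,0.7,0,0,0],[0,0,0.4,0,0,0],[0,0,0.15,0,0,0]]'
python3 where.py
python3 - <<'E'
from h import *
c=snap('wrist','w13')
c=snap('side','s13'); im=cv2.imread('pics/s13.png'); cv2.imwrite('pics/s13z.png',cv2.resize(im[170:310,250:410],None,fx=4.8,fy=4.2))
E
```

```text
time: 15.25
ee_pos: [0.5964, -0.1968, 0.0244]
tool_rot: [-0.001, 0.619, 0.785, -0.0]
force: [0.4, -0.7, 0.1]
grip_width: 0.0005
t 15.25 p [ 0.5964 -0.1968  0.0244] F [ 0.41 -0.71  0.09] w 0.0005
R [[-0.233, 0.972, -0.002], [0.972, 0.233, 0.001], [0.001, -0.002, -1.0]]
tool ang(clamp) 7.24 r 64.5 tang -22.0 Ft -0.79 Fr 0.23 j [-0.17  0.58  0.53  1.86 -0.39  0.81  0.79] w 0.0005
```

View pics/s13z.png

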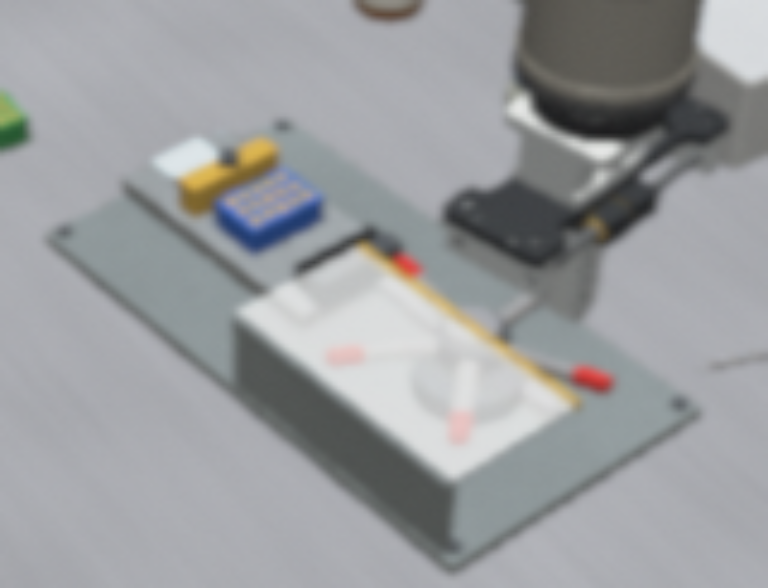

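View pics/w13.png

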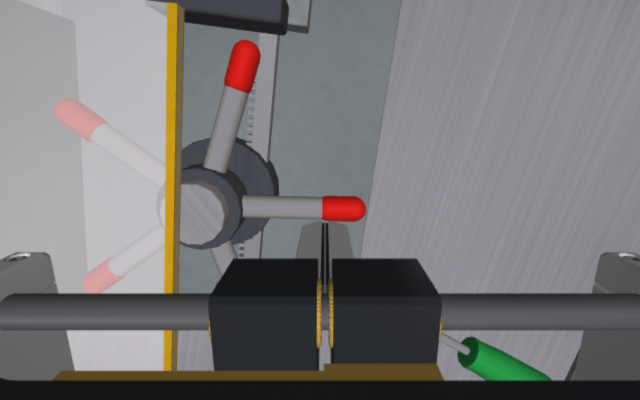

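```bash
python3 -m jog '[[0.05,0.01,0,0,0,0],[0.05,0.01,0,0,0,0],[0.03,0.01,0,0,0,0],[0.03,0,0,0,0,0],[0.03,0,0,0,0,0]]'
python3 where.py
```

```text
time: 15.85
ee_pos: [0.5973, -0.1906, 0.0266]
tool_rot: [0.001, 0.62, 0.785, 0.0]
force: [2.4, -4.3, 2.8]
grip_width: 0.0003
t 15.85 p [ 0.5973 -0.1906  0.0266] F [ 2.37 -4.28  2.82] w 0.0003
R [[-0.232, 0.973, 0.002], [0.973, 0.232, -0.001], [-0.001, 0.001, -1.0]]
tool ang(clamp) 7.19 r 66.9 tang -16.1 Ft -4.71 Fr 1.31 j [-0.19  0.58  0.53  1.86 -0.39  0.8   0.78] w 0.0003
```

```bash
python3 -m jog '[[0.05,0.01,0,0,0,-0.3],[0.087,0.018,0,0,0,-0.6],[0.087,0.018,0,0,0,-0.6],[0.087,0.018,0,0,0,-0.6],[0.087,0.018,0,0,0,-0.6]]'
python3 where.py
```

```text
time: 16.35
ee_pos: [0.5948, -0.1742, 0.0261]
tool_rot: [0.0, 0.521, 0.853, -0.0]
force: [1.4, -3.7, 3.6]
grip_width: 0.0005
t 16.35 p [ 0.5948 -0.1742  0.0261] F [ 1.42 -3.7   3.6 ] w 0.0005
R [[-0.456, 0.89, 0.0], [0.89, 0.456, -0.0], [-0.001, 0.0, -1.0]]
tool ang(clamp) 20.89 r 66.4 tang -15.7 Ft -3.94 Fr -0.42 j [-0.17  0.55  0.47  1.88 -0.34  0.79  0.95] w 0.0005
```

```bash
python3 -m jog '[[0.115,0.024,0,0,0,-0.8],[0.115,0.024,0,0,0,-0.8],[0.115,0.024,0,0,0,-0.8],[0.115,0.024,0,0,0,-0.8],[0.115,0.024,0,0,0,-0.8]]'
python3 where.py
python3 -m jog '[[0.115,0.024,0,0,0,-0.8],[0.115,0.024,0,0,0,-0.8],[0.115,0.024,0,0,0,-0.8],[0.115,0.024,0,0,0,-0.8],[0.115,0.024,0,0,0,-0.8]]'
python3 where.py
python3 - <<'E'
from h import *
c=snap('wrist','w14')
E
```

```text
time: 16.85
ee_pos: [0.5853, -0.1527, 0.0259]
tool_rot: [0.0, 0.365, 0.931, -0.0]
force: [0.3, -5.0, 1.2]
grip_width: 0.0008
t 16.85 p [ 0.5853 -0.1527  0.0259] F [ 0.31 -5.02  1.15] w 0.0008
R [[-0.734, 0.68, -0.0], [0.68, 0.734, -0.001], [-0.0, -0.0, -1.0]]
tool ang(clamp) 40.94 r 66.3 tang -16.0 Ft -3.64 Fr -3.47 j [-0.14  0.52  0.38  1.91 -0.27  0.77  1.21] w 0.0008
time: 17.35
ee_pos: [0.5694, -0.1356, 0.0259]
tool_rot: [0.0, 0.198, 0.98, -0.0]
force: [2.3, -4.5, -0.7]
grip_width: 0.0006
t 17.35 p [ 0.5694 -0.1356  0.0259] F [ 2.29 -4.45 -0.74] w 0.0006
R [[-0.922, 0.388, 0.0], [0.388, 0.922, -0.0], [-0.0, -0.0, -1.0]]
tool ang(clamp) 60.94 r 66.5 tang -16.4 Ft -3.84 Fr -3.21 j [-0.11  0.48  0.29  1.95 -0.2   0.74  1.47] w 0.0006
```

View pics/w14.png

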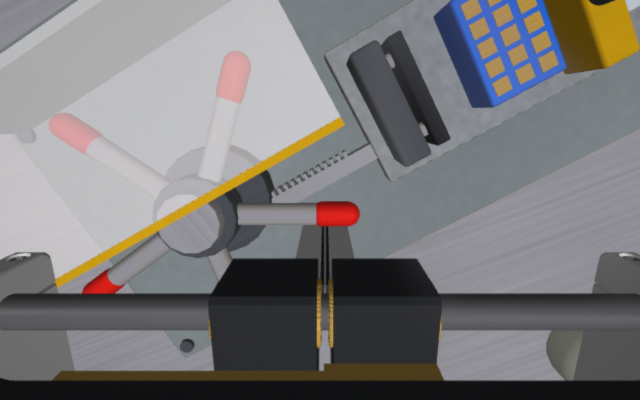

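```bash
python3 -m jog '[[0.115,0.024,0,0,0,-0.8],[0.115,0.024,0,0,0,-0.8],[0.115,0.024,0,0,0,-0.8],[-0.15,0,0,0,0,0],[-0.1,0,-0.4,0,0,0]]'
python3 where.py
python3 -m jog '[[0,0,-0.8,0,0,0],[0,0,-0.2,0,0,0],[0,0,0,0,0,0.8],[0,0,0,0,0,1],[0,0,0,0,0,1]]'
python3 pp.py 1 25 66 0.075 12
```

```text
time: 17.9
ee_pos: [0.5663, -0.1296, 0.0405]
tool_rot: [-0.002, 0.097, 0.995, 0.0]
force: [-0.2, -0.4, 0.5]
grip_width: 0.0003
t 17.9 p [ 0.5663 -0.1296  0.0405] F [-0.2  -0.4   0.49] w 0.0003
R [[-0.981, 0.194, -0.003], [0.194, 0.981, 0.001], [0.004, 0.0, -1.0]]
tool ang(clamp) 72.58 r 67.1 tang -25.3 Ft 0.12 Fr -0.43 j [-0.08  0.45  0.25  1.95 -0.15  0.77  1.63] w 0.0003
time: 18.4
ee_pos: [0.5674, -0.1298, 0.0816]
tool_rot: [-0.0, 0.22, 0.976, 0.0]
force: [0.3, 0.7, -0.2]
grip_width: 0.0005
t 18.4 p [ 0.5674 -0.1298  0.0816] F [ 0.34  0.7  -0.17] w 0.0005
R [[-0.904, 0.428, -0.001], [0.428, 0.904, 0.001], [0.001, 0.0, -1.0]]
cur yaw 64.64
tool delta(units) [-1.5  -1.42  0.16] rot [-0.000e+00 -1.000e-02  1.148e+01]
[[-0.12, -0.12, 0.01, -0.0, -0.0, 0.96], [-0.13, -0.11, 0.01, -0.0, -0.0, 0.96], [-0.14, -0.1, 0.01, -0.0, -0.0, 0.96], [-0.15, -0.08, 0.01, -0.0, -0.0, 0.96], [-0.16, -0.07, 0.01, -0.0, -0.0, 0.96]]
[[-0.16, -0.06, 0.01, -0.0, -0.0, 0.96], [-0.17, -0.04, 0.01, -0.0, -0.0, 0.96], [-0.17, -0.03, 0.01, -0.0, -0.0, 0.96], [-0.17, -0.02, 0.01, -0.0, -0.0, 0.96], [-0.17, -0.0, 0.01, -0.0, -0.0, 0.96]]
[[-0.17, 0.01, 0.01, -0.0, -0.0, 0.96], [-0.17, 0.03, 0.01, -0.0, -0.0, 0.96]]
[ 0.5971273  -0.20697099]
```

```bash
python3 -m jog '[[-0.12,-0.12,0,0,0,0.96],[-0.13,-0.11,0,0,0,0.96],[-0.14,-0.1,0,0,0,0.96],[-0.15,-0.08,0,0,0,0.96],[-0.16,-0.07,0,0,0,0.96]]' |head -2
python3 -m jog '[[-0.16,-0.06,0,0,0,0.96],[-0.17,-0.04,0,0,0,0.96],[-0.17,-0.03,0,0,0,0.96],[-0.17,-0.02,0,0,0,0.96],[-0.17,0,0,0,0,0.96]]' |head -2
python3 -m jog '[[-0.17,0.01,0,0,0,0.96],[-0.17,0.03,0,0,0,0.96],[0,0,0,0,0,0],[0,0,0,0,0,0],[0,0,0,0,0,0]]' |head -2
python3 where.py
python3 - <<'E'
from h import *
c=snap('wrist','w15')
E
```

```text
time: 18.9
ee_pos: [0.5796, -0.162, 0.0815]
time: 19.4
ee_pos: [0.5921, -0.1941, 0.0815]
time: 19.9
ee_pos: [0.5968, -0.2065, 0.0817]
t 19.9 p [ 0.5968 -0.2065  0.0817] F [-0.15 -0.38 -0.85] w 0.0003
R [[-0.13, 0.992, -0.0], [0.992, 0.13, 0.0], [0.0, -0.0, -1.0]]
tool ang(clamp) 1.21 r 65.6 tang -24.7 Ft -0.35 Fr -0.2 j [-0.19  0.51  0.56  1.82 -0.34  0.91  0.66] w 0.0003
```

View pics/w15.png

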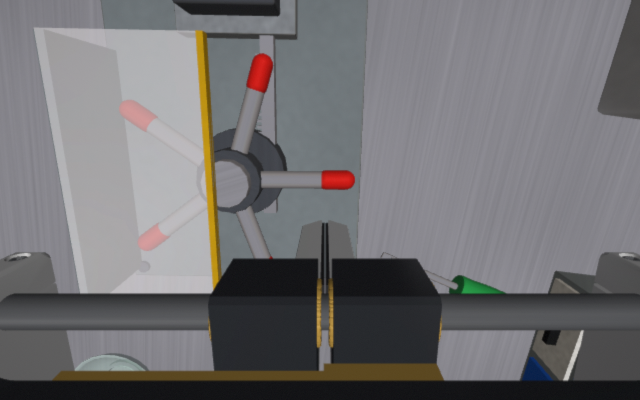

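```bash
python3 -m jog '[[0,0,0.5,0,0,0],[0,0,0.5,0,0,0],[0,0,0.35,0,0,0],[0.03,0,0.05,0,0,0],[0.05,0,0,0,0,0]]' |head -2
python3 -m jog '[[0.05,0,0,0,0,0],[0.03,0,0,0,0,0],[0.03,0,0,0,0,0],[0.03,0,0,0,0,0],[0.03,0,0,0,0,0]]'
python3 where.py
```

```text
time: 20.45
ee_pos: [0.5963, -0.204, 0.0259]
time: 20.95
ee_pos: [0.596, -0.1978, 0.0264]
tool_rot: [0.001, 0.66, 0.751, 0.0]
force: [1.3, -4.2, 2.1]
grip_width: 0.0004
t 20.95 p [ 0.596  -0.1978  0.0264] F [ 1.27 -4.22  2.14] w 0.0004
R [[-0.128, 0.992, 0.001], [0.992, 0.128, -0.001], [-0.001, 0.001, -1.0]]
tool ang(clamp) 1.08 r 66.1 tang -15.9 Ft -4.35 Fr 0.73 j [-0.17  0.58  0.52  1.86 -0.38  0.8   0.68] w 0.0004
```

```bash
python3 -m jog '[[0.06,0.012,0,0,0,-0.4],[0.115,0.024,0,0,0,-0.8],[0.115,0.024,0,0,0,-0.8],[0.115,0.024,0,0,0,-0.8],[0.115,0.024,0,0,0,-0.8]]' | sed -n '2p;4p'
python3 -m jog '[[0.115,0.024,0,0,0,-0.8],[0.115,0.024,0,0,0,-0.8],[0.115,0.024,0,0,0,-0.8],[0.115,0.024,0,0,0,-0.8],[0.115,0.024,0,0,0,-0.8]]'| sed -n '2p;4p'
python3 where.py
python3 -m jog '[[0.115,0.024,0,0,0,-0.8],[0.115,0.024,0,0,0,-0.8],[0.115,0.024,0,0,0,-0.8],[0.115,0.024,0,0,0,-0.8],[0.115,0.024,0,0,0,-0.8]]'| sed -n '2p;4p'
python3 where.py
python3 - <<'E'
from h import *
c=snap('wrist','w16')
E
```

```text
ee_pos: [0.5946, -0.1763, 0.0261]
force: [0.3, -5.7, 2.0]
ee_pos: [0.5858, -0.1546, 0.026]
force: [-0.0, -4.5, 1.0]
t 21.95 p [ 0.5858 -0.1546  0.026 ] F [-0.   -4.51  0.96] w 0.0003
R [[-0.714, 0.7, 0.0], [0.7, 0.714, -0.001], [-0.0, -0.0, -1.0]]
tool ang(clamp) 39.35 r 65.7 tang -15.8 Ft -3.15 Fr -3.23 j [-0.12  0.51  0.35  1.9  -0.25  0.76  1.16] w 0.0003
ee_pos: [0.5705, -0.137, 0.026]
force: [2.4, -3.8, -1.1]
t 22.45 p [ 0.5705 -0.137   0.026 ] F [ 2.44 -3.78 -1.14] w 0.0
R [[-0.911, 0.413, 0.0], [0.413, 0.911, -0.001], [-0.001, -0.0, -1.0]]
tool ang(clamp) 59.36 r 66.1 tang -16.1 Ft -3.78 Fr -2.44 j [-0.08  0.48  0.26  1.95 -0.18  0.74  1.43] w 0.0
```

View pics/w16.png

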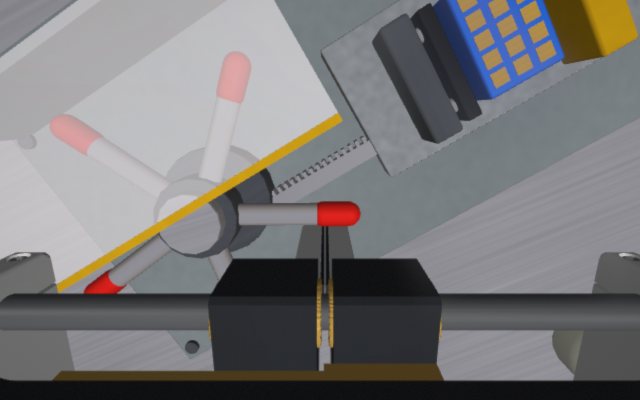

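```bash
python3 -m jog '[[0.115,0.024,0,0,0,-0.8],[0.115,0.024,0,0,0,-0.8],[0.115,0.024,0,0,0,-0.8],[-0.15,0,0,0,0,0],[-0.1,0,-0.4,0,0,0]]' | sed -n '2p;4p'
python3 where.py
python3 -m jog '[[0,0,-0.8,0,0,0],[0,0,-0.2,0,0,0],[0,0,0,0,0,0.8],[0,0,0,0,0,1],[0,0,0,0,0,1]]' | sed -n '2p;4p'
python3 pp.py -0.6 25 66 0.082 12
```

```text
ee_pos: [0.5676, -0.1308, 0.0406]
force: [-1.1, -0.8, 0.1]
t 23.0 p [ 0.5676 -0.1308  0.0406] F [-1.07 -0.81  0.08] w 0.0004
R [[-0.975, 0.221, -0.003], [0.221, 0.975, 0.001], [0.003, 0.0, -1.0]]
tool ang(clamp) 70.99 r 66.8 tang -24.9 Ft 0.86 Fr -1.03 j [-0.05  0.45  0.21  1.94 -0.13  0.77  1.59] w 0.0004
ee_pos: [0.5685, -0.131, 0.0817]
force: [0.2, 0.8, -0.6]
t 23.5 p [ 0.5685 -0.131   0.0817] F [ 0.17  0.77 -0.57] w 0.0004
R [[-0.891, 0.453, -0.0], [0.453, 0.891, 0.0], [0.001, 0.0, -1.0]]
cur yaw 63.05
tool delta(units) [-1.51 -1.42 -0.01] rot [-0.000e+00 -1.000e-02  1.148e+01]
[[-0.13, -0.12, -0.0, -0.0, -0.0, 0.96], [-0.14, -0.11, -0.0, -0.0, -0.0, 0.96], [-0.14, -0.1, -0.0, -0.0, -0.0, 0.96], [-0.15, -0.08, -0.0, -0.0, -0.0, 0.96], [-0.16, -0.07, -0.0, -0.0, -0.0, 0.96]]
[[-0.16, -0.06, -0.0, -0.0, -0.0, 0.96], [-0.17, -0.04, -0.0, -0.0, -0.0, 0.96], [-0.17, -0.03, -0.0, -0.0, -0.0, 0.96], [-0.17, -0.01, -0.0, -0.0, -0.0, 0.96], [-0.17, -0.0, -0.0, -0.0, -0.0, 0.96]]
[[-0.17, 0.01, -0.0, -0.0, -0.0, 0.96], [-0.17, 0.03, -0.0, -0.0, -0.0, 0.96]]
[ 0.59664065 -0.20888076]
```

```bash
python3 -m jog '[[-0.13,-0.12,0,0,0,0.96],[-0.14,-0.11,0,0,0,0.96],[-0.14,-0.1,0,0,0,0.96],[-0.15,-0.08,0,0,0,0.96],[-0.16,-0.07,0,0,0,0.96]]' |head -2
python3 -m jog '[[-0.16,-0.06,0,0,0,0.96],[-0.17,-0.04,0,0,0,0.96],[-0.17,-0.03,0,0,0,0.96],[-0.17,-0.02,0,0,0,0.96],[-0.17,0,0,0,0,0.96]]' |head -2
python3 -m jog '[[-0.17,0.01,0,0,0,0.96],[-0.17,0.03,0,0,0,0.96],[0,0,0,0,0,0],[0,0,0,0,0,0],[0,0,0,0,0,0]]' |head -2
python3 where.py
python3 - <<'E'
from h import *
c=snap('wrist','w17')
E
```

```text
time: 24.0
ee_pos: [0.5806, -0.164, 0.0815]
time: 24.5
ee_pos: [0.5921, -0.1964, 0.0815]
time: 25.0
ee_pos: [0.5965, -0.2089, 0.0817]
t 25.0 p [ 0.5965 -0.2089  0.0817] F [ 0.15 -0.97  0.94] w 0.0003
R [[-0.102, 0.995, -0.0], [0.995, 0.102, 0.0], [0.0, -0.0, -1.0]]
tool ang(clamp) -0.39 r 65.8 tang -25.2 Ft -0.98 Fr 0.05 j [-0.16  0.51  0.53  1.82 -0.32  0.9   0.62] w 0.0003
```

View pics/w17.png

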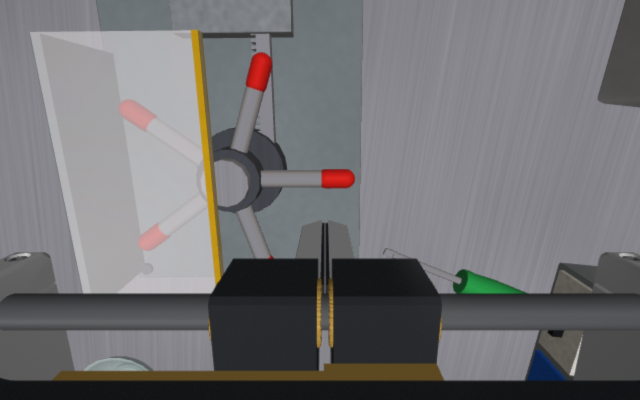

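```bash
python3 -m jog '[[0,0,0.5,0,0,0],[0,0,0.5,0,0,0],[0,0,0.35,0,0,0],[0.03,0,0.05,0,0,0],[0.05,0,0,0,0,0]]' |head -2
python3 -m jog '[[0.05,0,0,0,0,0],[0.04,0,0,0,0,0],[0.03,0,0,0,0,0],[0.03,0,0,0,0,0],[0.03,0,0,0,0,0]]'
python3 where.py
python3 -m jog '[[0.06,0.012,0,0,0,-0.4],[0.115,0.024,0,0,0,-0.8],[0.115,0.024,0,0,0,-0.8],[0.115,0.024,0,0,0,-0.8],[0.115,0.024,0,0,0,-0.8]]' | sed -n '2p;4p'
python3 -m jog '[[0.115,0.024,0,0,0,-0.8],[0.115,0.024,0,0,0,-0.8],[0.115,0.024,0,0,0,-0.8],[0.115,0.024,0,0,0,-0.8],[0.086,0.018,0,0,0,-0.6]]'| sed -n '2p;4p'
python3 where.py
python3 - <<'E'
from h import *
c=snap('wrist','w18')
E
```

```text
time: 25.55
ee_pos: [0.596, -0.2063, 0.0259]
time: 26.05
ee_pos: [0.5959, -0.1997, 0.0264]
tool_rot: [0.001, 0.671, 0.742, -0.0]
force: [1.2, -4.1, 1.9]
grip_width: 0.0004
t 26.05 p [ 0.5959 -0.1997  0.0264] F [ 1.21 -4.09  1.9 ] w 0.0004
R [[-0.1, 0.995, 0.001], [0.995, 0.1, -0.001], [-0.001, 0.001, -1.0]]
tool ang(clamp) -0.52 r 66.1 tang -15.9 Ft -4.19 Fr 0.79 j [-0.14  0.57  0.49  1.86 -0.36  0.8   0.63] w 0.0004
ee_pos: [0.5951, -0.1783, 0.0261]
force: [0.3, -4.0, 3.4]
ee_pos: [0.5875, -0.1573, 0.026]
force: [0.8, -5.2, 1.3]
t 27.05 p [ 0.5875 -0.1573  0.026 ] F [ 0.75 -5.24  1.34] w 0.0005
R [[-0.682, 0.731, 0.0], [0.731, 0.682, -0.001], [-0.001, -0.0, -1.0]]
tool ang(clamp) 36.75 r 65.8 tang -16.0 Ft -4.34 Fr -3.02 j [-0.09  0.51  0.32  1.9  -0.23  0.76  1.11] w 0.0005
```

View pics/w18.png

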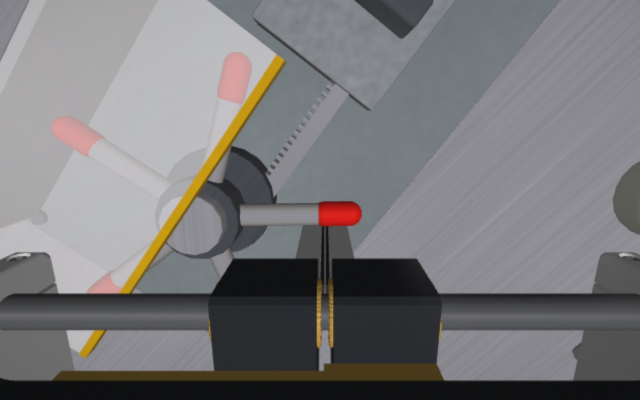

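```bash
python3 -m jog '[[0.072,0.015,0,0,0,-0.5],[0.072,0.015,0,0,0,-0.5],[0.072,0.015,0,0,0,-0.5],[0.058,0.012,0,0,0,-0.4],[0.043,0.009,0,0,0,-0.3]]'| sed -n '2p;4p'
python3 where.py
python3 - <<'E'
from h import *
c=snap('side','s19'); im=cv2.imread('pics/s19.png'); cv2.imwrite('pics/s19z.png',cv2.resize(im[180:280,270:390],None,fx=6,fy=5.5,interpolation=cv2.INTER_CUBIC))
E
```

```text
ee_pos: [0.5802, -0.1466, 0.026]
force: [1.0, -4.4, 0.7]
t 27.6 p [ 0.5802 -0.1466  0.026 ] F [ 1.04 -4.37  0.66] w 0.0005
R [[-0.807, 0.59, 0.0], [0.59, 0.807, -0.0], [-0.0, -0.0, -1.0]]
tool ang(clamp) 47.59 r 65.9 tang -15.8 Ft -3.42 Fr -2.92 j [-0.07  0.49  0.27  1.92 -0.19  0.75  1.25] w 0.0005
```

View pics/s19z.png

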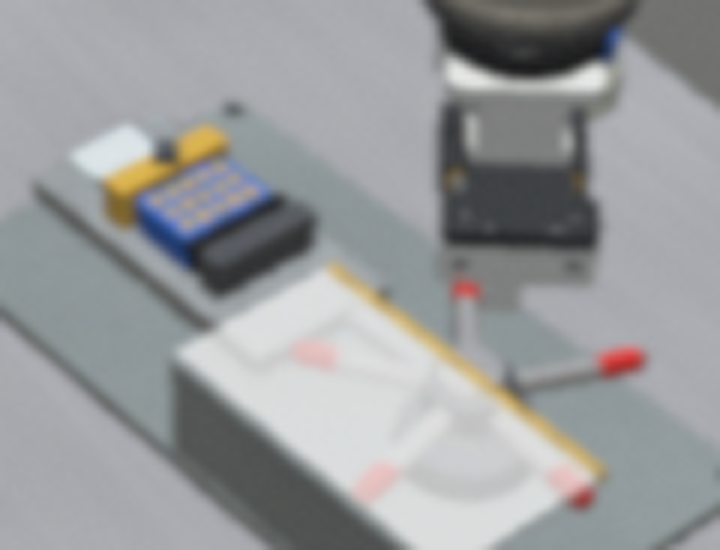

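```bash
python3 -m jog '[[0.029,0.006,0,0,0,-0.2],[0.029,0.006,0,0,0,-0.2],[0.029,0.006,0,0,0,-0.2],[0.029,0.006,0,0,0,-0.2],[0.029,0.006,0,0,0,-0.2]]'| sed -n '2p;4p'
python3 where.py
```

```text
ee_pos: [0.576, -0.1421, 0.0259]
force: [2.3, -4.9, 0.9]
t 28.15 p [ 0.576  -0.1421  0.0259] F [ 2.3  -4.92  0.95] w 0.0006
R [[-0.856, 0.518, 0.0], [0.518, 0.856, -0.0], [-0.0, -0.0, -1.0]]
tool ang(clamp) 52.58 r 66.0 tang -15.6 Ft -4.51 Fr -3.02 j [-0.06  0.49  0.25  1.93 -0.17  0.75  1.31] w 0.0006
```

```bash
for i in 1; do python3 -m jog '[[0.02,0.004,0,0,0,-0.14],[0.02,0.004,0,0,0,-0.14],[0.02,0.004,0,0,0,-0.14],[0.02,0.004,0,0,0,-0.14],[0.02,0.004,0,0,0,-0.14]]'| sed -n '2p;4p'; done
python3 where.py
```

```text
ee_pos: [0.573, -0.1394, 0.0259]
force: [2.1, -4.4, 1.7]
t 28.65 p [ 0.573  -0.1394  0.0259] F [ 2.14 -4.38  1.75] w 0.0005
R [[-0.886, 0.465, 0.0], [0.465, 0.886, 0.0], [-0.0, 0.0, -1.0]]
tool ang(clamp) 56.06 r 65.9 tang -15.6 Ft -3.93 Fr -2.88 j [-0.06  0.48  0.24  1.94 -0.16  0.74  1.36] w 0.0005
```

```bash
python3 -m jog '[[0.02,0.004,0,0,0,-0.14],[0.02,0.004,0,0,0,-0.14],[0.02,0.004,0,0,0,-0.14],[0.02,0.004,0,0,0,-0.14],[0.02,0.004,0,0,0,-0.14]]'| sed -n '2p;4p'
python3 where.py
```

```text
ee_pos: [0.5697, -0.1369, 0.0259]
force: [2.8, -2.8, 1.7]
t 29.15 p [ 0.5697 -0.1369  0.0259] F [ 2.81 -2.78  1.74] w 0.0007
R [[-0.912, 0.41, -0.0], [0.41, 0.912, 0.0], [0.0, 0.0, -1.0]]
tool ang(clamp) 59.56 r 65.8 tang -15.6 Ft -3.7 Fr -1.38 j [-0.05  0.47  0.22  1.94 -0.15  0.74  1.41] w 0.0007
```

```bash
python3 -m jog '[[0.02,0.004,0,0,0,-0.14],[0.02,0.004,0,0,0,-0.14],[0.02,0.004,0,0,0,-0.14],[0.02,0.004,0,0,0,-0.14],[0.02,0.004,0,0,0,-0.14]]'| sed -n '2p;4p'
python3 where.py; python3 - <<'E'
from h import *
c=snap('wrist','w20');c=snap('side','s20'); im=cv2.imread('pics/s20.png'); cv2.imwrite('pics/s20z.png',cv2.resize(im[180:280,270:390],None,fx=6,fy=5.5,interpolation=cv2.INTER_CUBIC))
E
```

```text
ee_pos: [0.567, -0.1348, 0.026]
force: [7.8, -3.7, -1.5]
t 29.65 p [ 0.567  -0.1348  0.026 ] F [ 7.76 -3.74 -1.55] w 0.0005
R [[-0.936, 0.353, 0.001], [0.353, 0.936, -0.0], [-0.001, 0.0, -1.0]]
tool ang(clamp) 63.06 r 65.7 tang -16.4 Ft -8.58 Fr -0.76 j [-0.04  0.47  0.21  1.95 -0.14  0.73  1.46] w 0.0005
```

View pics/w20.png

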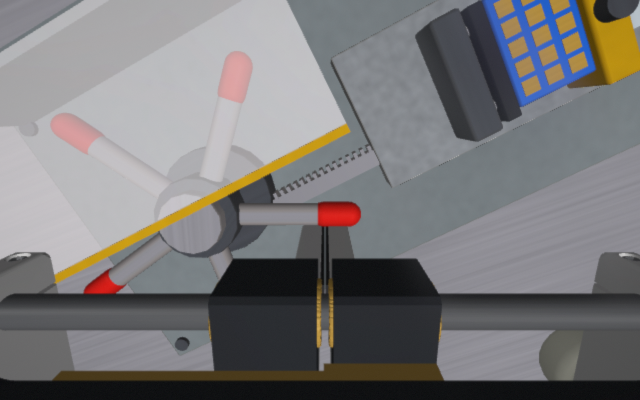

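View pics/s20z.png

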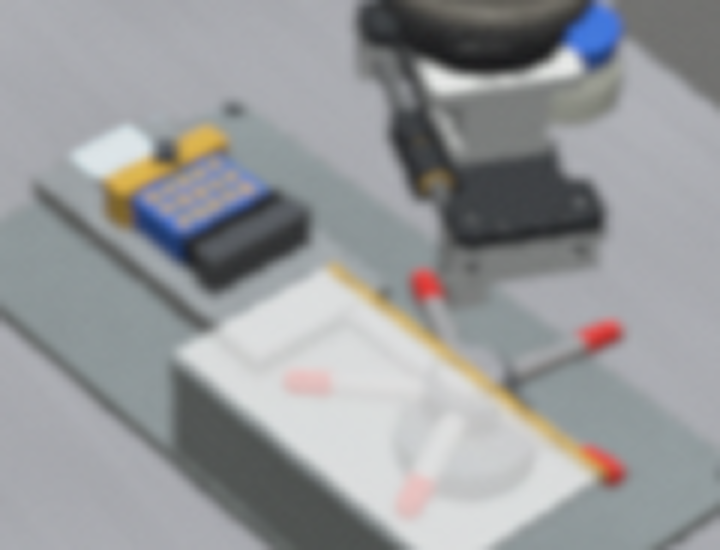

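```bash
python3 -m jog '[[0.01,0.002,0,0,0,-0.06],[0.008,0.002,0,0,0,-0.05],[0,0,0,0,0,0],[0,0,0,0,0,0],[0,0,0,0,0,0]]'| sed -n '2p;4p'
python3 where.py; python3 - <<'E'
from h import *
for i in range(3):
    capture('side'); print(np.round(state()['force'],2))
E
python3 where.py
```

```text
ee_pos: [0.5665, -0.1345, 0.026]
force: [7.4, -4.8, -1.2]
t 30.25 p [ 0.5665 -0.1345  0.026 ] F [ 7.41 -4.84 -1.24] w 0.0005
R [[-0.939, 0.345, 0.001], [0.345, 0.939, -0.0], [-0.001, 0.0, -1.0]]
tool ang(clamp) 63.58 r 65.7 tang -16.4 Ft -8.62 Fr -1.98 j [-0.04  0.47  0.2   1.95 -0.14  0.73  1.46] w 0.0005
[ 6.4  -4.58 -2.52]
[ 7.03 -4.45 -1.72]
[ 6.9  -3.67 -0.99]
t 30.4 p [ 0.5666 -0.1344  0.026 ] F [ 6.9  -3.67 -0.99] w 0.0004
R [[-0.939, 0.345, 0.001], [0.345, 0.939, -0.0], [-0.002, 0.0, -1.0]]
tool ang(clamp) 63.58 r 65.7 tang -16.4 Ft -7.74 Fr -1.06 j [-0.04  0.47  0.2   1.95 -0.14  0.73  1.46] w 0.0004
```

Averages about 8.0 N; one more small step toward 10 N.

```bash
python3 -m jog '[[0.012,0.002,0,0,0,-0.08],[0.012,0.002,0,0,0,-0.08],[0.008,0.002,0,0,0,-0.05],[0,0,0,0,0,0],[0,0,0,0,0,0]]'| sed -n '2p;4p'
for i in 1 2; do python3 where.py | tail -1; python3 -c "
from h import *
capture('side');s=state();print(np.round(s['force'],2))"; done
```

```text
ee_pos: [0.5657, -0.1339, 0.026]
force: [8.3, -4.4, -3.4]
tool ang(clamp) 64.63 r 65.7 tang -16.6 Ft -9.34 Fr -1.46 j [-0.04  0.46  0.2   1.96 -0.13  0.73  1.48] w 0.0004
[ 7.84 -4.97 -1.97]
tool ang(clamp) 64.63 r 65.7 tang -16.5 Ft -9.04 Fr -2.13 j [-0.04  0.46  0.2   1.96 -0.13  0.73  1.48] w 0.0004
[ 8.6  -4.44 -2.96]
```

```bash
python3 -m jog '[[-0.02,0,0,0,0,0],[-0.03,0,0,0,0,0],[-0.05,0,0,0,0,0],[-0.1,0,0,0,0,0],[-0.1,0,0,0,0,0]]'| sed -n '2p;4p'
python3 where.py
python3 -m jog '[[0,0,-0.5,0,0,0],[0,0,-0.8,0,0,0],[0,0,-0.8,0,0,0],[0,0,-0.8,0,0,0],[0,0,-0.5,0,0,0]]'
python3 -m jog '[[0,0,0,0,0,0],[0,0,0,0,0,0],[0,0,0,0,0,0],[0,0,0,0,0,0],[0,0,0,0,0,0]]'
python3 - <<'E'
from h import *
c=snap('wrist','w22');c=snap('side','s22'); im=cv2.imread('pics/s22.png'); cv2.imwrite('pics/s22z.png',cv2.resize(im[180:280,270:390],None,fx=6,fy=5.5,interpolation=cv2.INTER_CUBIC))
E
```

```text
ee_pos: [0.5758, -0.1373, 0.0257]
force: [0.1, 0.7, -0.4]
t 31.5 p [ 0.5758 -0.1373  0.0257] F [ 0.09  0.71 -0.42] w 0.0004
R [[-0.945, 0.328, -0.001], [0.328, 0.945, 0.0], [0.001, 0.0, -1.0]]
tool ang(clamp) 64.62 r 65.8 tang -27.3 Ft 0.15 Fr 0.7 j [-0.03  0.48  0.2   1.93 -0.14  0.75  1.48] w 0.0004
time: 32.0
ee_pos: [0.5766, -0.1377, 0.1642]
tool_rot: [0.001, 0.166, 0.986, 0.0]
force: [0.3, 0.6, 0.8]
grip_width: 0.0006
time: 32.5
ee_pos: [0.5756, -0.1376, 0.1611]
tool_rot: [-0.001, 0.166, 0.986, -0.0]
force: [0.1, -0.1, 0.3]
grip_width: 0.0003
```

View pics/w22.png

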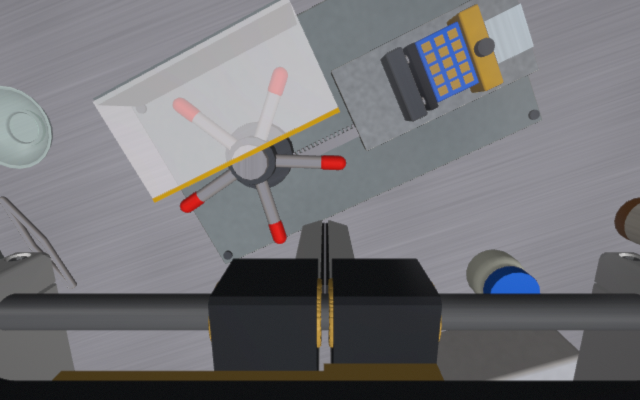

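View pics/s22z.png

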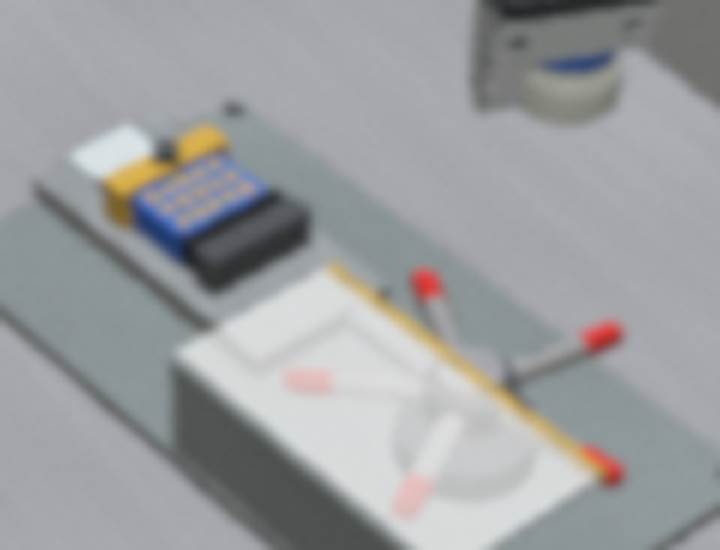

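```bash
python3 -c "
from workcell import *
print(finish_job())"
```

```text
the job is handed in; nothing more can be done
None
```

The blue carrier is on the clamp bed, gripped between the black pad and the yellow stop, and I handed the job in at about 32.6 s of the 72 s allowed. No verdict came back, so this rests on my own last checks.

**Placing:** I gripped the carrier across its long side and set it on the bed, square and centred, at about clamp y = 91 mm. From the pictures, the stop's face is at about y = 124 mm.

**Clamping:** I pushed three spokes round one after another with the closed fingers. Running free took about 4 N. On the third spoke the push rose to about 9.3 N at 66 mm radius, which means roughly 25 N at the jaw. I then backed off and lifted clear.

**Last checks:** After letting go, the pictures show no gap between pad, carrier and stop. The carrier is square and centred, the spokes stand where I left them, and the wrist force is near zero. I touched no bystanders. I could not measure the holding force after letting go: the brake should keep up to 16 N, against the 8 N needed.

**What disagreed:**
- The first close of the gripper missed, harmlessly above the carrier. The real fingertips sit about 21 mm higher than the reported TCP, so I used that correction from then on.
- The final push of about 9.3 N is slightly below the 10 N mentioned in the task. I stopped there on purpose, to stay clear of crushing the carrier.

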